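Bring the sample chart board down onto the slope of the reading stand

TASK

Somebody has left a sample cup standing on the chart board, which lies on the flat top of the reading stand. First stand that cup upright in the empty end of the shallow tray, then pull the board forward off the flat top so that it lies flat on the slope with its whole lower edge home against the ledge. Leave the other cups and the separate rack standing where they are.

Things in the scene. Friction and masses are not known exactly. Their poses are not given: they have to be found in the camera images.
- stand: Fixed reading stand of cream sheet on grey panels, 310 mm wide (its y), no side walls. Origin: on the desk under the edge where flat top meets slope, mid-width; z up, +x away from the robot (yawed up to 0.25 rad). Flat top: 105 mm above the desk, from x = 0 to 175 mm, then an upright back rail 25 mm high. Slope: falls from that edge towards -x at 25 degrees, 120 mm long, to the ledge.
- ledge (a point): Inner corner where slope and ledge meet, mid-width: 108.8 mm to -x of the stand's origin, 54.3 mm above the desk. The ledge is 10 mm thick and stands 14 mm proud, square to the slope. The slope is smooth, friction about 0.5 to 0.7: a flat thing lying on it does not slide down by itself, it has to be brought to the ledge.
- board: Grey plate, dark rubber top with white dots, 100 mm (its x) by 150 mm (its y) by 8 mm, 0.2-0.42 kg. Origin: centre of underside, z up. Starts on the flat top, askew up to 0.28 rad, centre 80 to 94 mm behind the edge. Too wide and flat to grasp; the rubber is non-slip (friction 1 to 1.4): press it with the fingertips (5 to 15 N) to drag or turn it; once its middle passes the edge it tips over.
- board_left (a point): Underside point on the board's near (-x) edge, 70 mm to its +y side; must end at the ledge's inner corner line.
- board_right (a point): Underside point on the board's near (-x) edge, 70 mm to its -y side; must end at the ledge's inner corner line.
- cup: The closed sample cup that stands on the board: straight round body 38 mm in diameter and 50 mm high, under a white cap 43 mm in diameter and 12 mm high; 62 mm overall, about 60 g. Origin: centre of its underside, z up. Starts within 20 mm (x) and 35 mm (y) of the board's centre.
- cup_left: Bystander: a like cup on the flat top, near its +y end, about 126 mm from the stand's mid-width. Origin: centre of its underside. Not to be shifted.
- cup_right: Bystander: a like cup on the flat top, near its -y end, about 126 mm from the stand's mid-width. Origin: centre of its underside. Not to be shifted.
- tray: Fixed shallow open blue tray on the desk, left or right of the stand, 200 mm (its x) by 130 mm (its y), walls 20 mm high and 5 mm thick, inner floor 5 mm above the desk. Origin: centre of its underside; yawed up to 0.2 rad. Its -x half is filled by a grey block of cups, 62 mm high, from x = -92 to x = -7 mm; its +x half is empty.
- tray_spot (a point): Middle of the tray's empty half, on its inner floor (45 mm to +x of the tray's origin, 5 mm up); clear floor there is about 90 mm by 120 mm.
- rack: Bystander: loose grey rack of eight cups, 150 mm by 90 mm by 66 mm high, 0.9 kg, on the desk on the other side of the stand from the tray. Origin: centre of its underside. Not to be shifted.
There are look-alikes about, which are no part of the job. There is more than one size of the board; the job needs the largest.

How it is judged:
By the outcome, as a careful person would: the job done as asked, in the order asked, and still so for the second after the job is handed in, with the robot touching nothing.
It also fails if it takes over 72 s, if anything falls off the work surface, if the arm or the gripper's body presses on something with over 40 N, if the wrist force passes 120 N, or if a joint passes its speed limit or range.

ROBOT

A 7-joint arm with a two-finger parallel gripper is mounted at the origin on the work surface. World frame = base frame: x ahead of the robot, y to its left, z up, the work surface at z = 0. Lengths are in m, angles in rad, forces in N, time in s.
With the tool pointing down it reaches from about 0.425 to 0.925 m from the base axis. Payload 6.8 kg.
Tool frame: the origin (TCP) lies on the centre line of the jaws, within the pads' length; the fingertips stand ahead of it and the grasp point (between the pads) lies 11 mm behind it (tips_ahead is the y of the fingertips in the tool frame, in m); y points along the fingers, z is the direction in which the jaws open and shut, and the axes are right-handed (so a half turn about y gives the same grasp; the last joint's range is limited). The gripper opens to 88 mm and grips with 3 to 60 N. Pads are 20 mm wide; open, the fingers measure 115 mm over their backs; the gripper's body (75 mm by 178 mm) begins 61 mm behind the grasp point.
Start: joints at [-1.32, 0.477, 0.022, 1.555, -0.011, 1.109, -0.083], TCP at [0.237, 0.632, 0.231] pointing down, gripper open.
Joint ranges: [-2.96, 2.96], [-0.34, 2.1], [-1.41, 1.46], [0.24, 2.44], [-1.37, 4.51], [0.17, 1.92], [-2.96, 2.96]. Speed limits (rad/s): [2.39, 2.39, 3.14, 3.14, 3.14, 3.14, 3.14].

INTERFACE

Orientations are given as a unit quaternion [x, y, z, w].
In Python, from workcell import * gives the robot as it stands.
- The arm moves only by the tool step_arm, never from a script. Its argument "steps" is a list of rows, each a list of 3 entries, a list of its own where there are three numbers: the opening, from -1 (shut) to 1 (fully open), so that 0 is half open, then the shift along the tool's x, y, z in cm, then the turn, a rotation vector about the tool's x, y, z in rad. In form: [[claw, [tx, ty, tz], [ax, ay, az]], ...]. A call has 1 to 20 rows; each row is the pose to reach, as a shift and turn from the pose commanded when the call began, along the tool's axes at that moment; what a row does not reach only later rows make up. A row lasts 1/8 s, in which the tool goes at most 62.5 mm and 10.7 degrees, less where a joint would pass 70% of its speed; a pose out of reach is approached as far as the arm can. A call with a gripper value outside its range is refused whole. The fingers move at their own pace and stop on an object; the grip force is fixed at half the most. Time passes only in rows, so rows that repeat a pose let the fingers close. It gives the time, the measured TCP pose, the force and the opening at its end, in the units of the state.
- get_obs(): the state, without advancing time (a new reading comes with each control period).
- grab_frame(name): name is "scene" or "top" or "wrist"; returns the picture (420x560x3 uint8, red, green, blue); there is no depth.
- camera_params(name): a dict with "K" (3x3 intrinsics, pixels), "k1" (the pictures are not rectified: a ray, as slopes to the right and down, at radius r is drawn at 1 + k1 r^2 times it, then the intrinsics apply), "R" (3x3) and "t" (3): a world point X has camera coordinates R X + t; the wrist camera has in their place "T_tool_cam" (4x4, takes a point from camera to tool coordinates, whose origin is the TCP and whose axes are the tool frame's). Camera axes: x right, y down, z forward; pixel columns grow to the right and rows downward; lengths in m; the calibration is good to about 2 mm. A picture is of the moment at which its call begins: read the wrist's pose just before it. camera_params takes no time and is no camera call.
- job_done(): hands the job in, once; it reports no verdict.
The state is a dict: "clock": time; "joint_positions": joint angles; "joint_vel": joint speeds; "joint_torque": joint torques, N m; "tcp_pos": TCP position; "tcp_rot": TCP orientation; "wrist_force": force on the tool from outside, world axes, zero at the start; "moment": the same for the moment, N m; "gripper_width": opening from 0.0 (shut) to 1.0 (fully open).
Only numpy, scipy, OpenCV 4.12 (cv2) and the standard library are available. Lean on these libraries where they do the work, as an engineer would, in place of code of your own. Each camera call takes 0.05 s, during which the arm holds its last target.

## Working session

There is one attempt and no reset: what is moved stays moved. The work goes in short steps, Python scripts to look and compute and a tool call to move; the robot and the scene stay as the last step left them, time stands still between calls to the robot, and variables do not carry over. Pictures are saved under pics/ and viewed, and the job is handed in when it is done.

Besides the shell and the picture viewer there is one more tool, called as name(argument=value, ...) on one line, values as JSON. step_arm: Moves the arm, as the interface text tells. Its arguments: {"type":"object","properties":{"steps":{"type":"array","items":{"type":"array"}}},"required":["steps"]}

```bash
ls; mkdir -p pics
python3 - <<'E'
from workcell import *
import cv2
o=get_obs();print(o)
for n in("scene","top"):
    im=grab_frame(n);cv2.imwrite(f"pics/{n}0.png",im[:,:,::-1])
    print(n,camera_params(n))
im=grab_frame("wrist");cv2.imwrite("pics/w0.png",im[:,:,::-1]);print(camera_params("wrist"))
try: print(tips_ahead)
except Exception as e: print(e)
E
```

```text
pics
{'clock': 0.0, 'joint_positions': array([-1.32008451,  0.4777823 ,  0.02235486,  1.55643826, -0.01147771,
        1.10930042, -0.0831018 ]), 'joint_vel': array([-3.15829077e-05, -1.28791068e-03, -4.62810337e-04,  2.03825722e-03,
        1.18703038e-03,  6.33288821e-04,  1.63576799e-03]), 'joint_torque': array([-3.62137480e-04, -5.82825673e+01,  1.53479654e+00, -2.72615308e+01,
       -5.43281087e-02,  1.65936031e-02,  1.60788177e-04]), 'tcp_pos': array([0.23685716, 0.63145392, 0.22969952]), 'tcp_rot': array([ 0.69639216, -0.12623139,  0.12611647, -0.69512461]), 'wrist_force': array([ 0.4535212 , -0.84042439,  0.71565014]), 'moment': array([ 0.02540081,  0.03821058, -0.01723551]), 'gripper_width': 1.0043538990826117}
scene {'K': array([[447.57537519,   0.        , 275.46925439],
       [  0.        , 447.57537519, 215.96555408],
       [  0.        ,   0.        ,   1.        ]]), 'k1': 0.03882641366272496, 'R': array([[-0.2782746 ,  0.96048809, -0.00508637],
       [ 0.66188743,  0.18792055, -0.72566583],
       [-0.69603756, -0.20530098, -0.68802851]]), 't': array([ 0.1173428 ,
[... 274 characters left out ...]

       [-0.99476471,  0.01954547, -0.10030524],
       [ 0.10065298,  0.01770114, -0.99476412]]), 't': array([0.03948613, 0.55245471, 1.36620564])}
{'K': array([[304.95594334,   0.        , 283.15587196],
       [  0.        , 304.95594334, 212.9548829 ],
       [  0.        ,   0.        ,   1.        ]]), 'k1': -0.025857890893493583, 'T_tool_cam': array([[ 1.44019443e-04,  9.66050662e-01,  2.58352662e-01,
        -7.12632361e-02],
       [-1.14188381e-04, -2.58352647e-01,  9.66050670e-01,
        -1.55002450e-01],
       [ 9.99999983e-01, -1.68630951e-04,  7.31039564e-05,
        -4.41004047e-05],
       [ 0.00000000e+00,  0.00000000e+00,  0.00000000e+00,
         1.00000000e+00]])}
0.008
```

View pics/scene0.png

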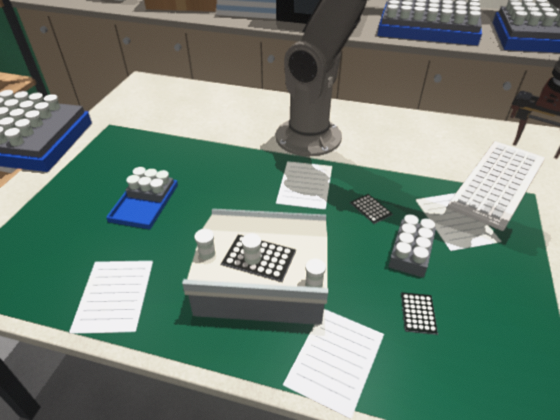

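View pics/top0.png

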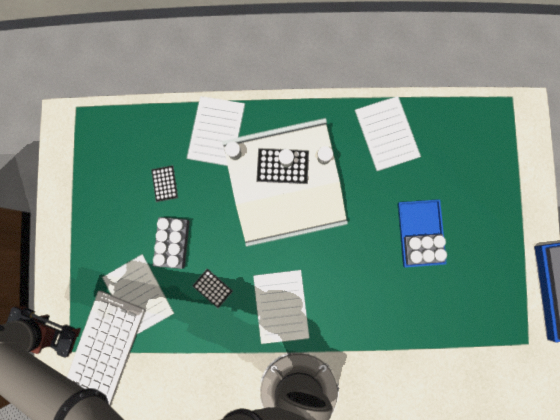

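View pics/w0.png

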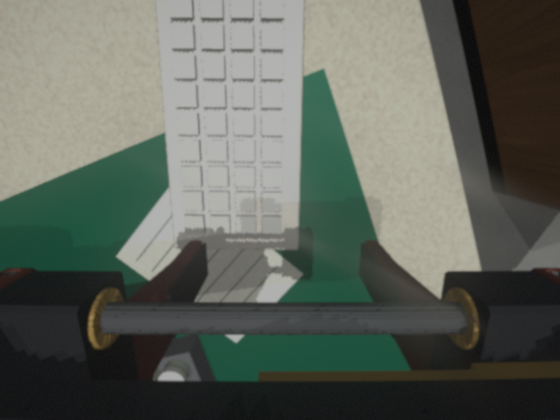

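The board candidates in the top view are (283,166) on the stand, (164,183) on the desk and (212,288) on the desk. The one on the stand is the largest, and it is the one with a cup on it. Next I'll enlarge both views to confirm.

```bash
cat > h.py <<'E'
import numpy as np, cv2
from scipy.spatial.transform import Rotation as Ro
from workcell import *
def ray(cam,uv,obs=None):
    p=camera_params(cam);K=p["K"]
    d=np.array([(uv[0]-K[0,2])/K[0,0],(uv[1]-K[1,2])/K[1,1]])
    s=d.copy()
    for _ in range(20): s=d/(1+p["k1"]*(s@s))
    v=np.array([s[0],s[1],1.])
    if cam=="wrist":
        T=p["T_tool_cam"];R=Ro.from_quat(obs["tcp_rot"]).as_matrix()
        o=R@T[:3,3]+obs["tcp_pos"];v=R@T[:3,:3]@v
    else:
        o=-p["R"].T@p["t"];v=p["R"].T@v
    return o,v/np.linalg.norm(v)
def onz(cam,uv,z,obs=None):
    o,v=ray(cam,uv,obs);return o+v*(z-o[2])/v[2]
def tri(*rs):
    A=np.zeros((3,3));b=np.zeros(3)
    for o,v in rs:
        P=np.eye(3)-np.outer(v,v);A+=P;b+=P@o
    X=np.linalg.solve(A,b)
    return X,[np.linalg.norm((np.eye(3)-np.outer(v,v))@(X-o)) for o,v in rs]
def proj(cam,X,obs=None):
    p=camera_params(cam);X=np.asarray(X,float)
    if cam=="wrist":
        T=p["T_tool_cam"];R=Ro.from_quat(obs["tcp_rot"]).as_matrix()
        c=T[:3,:3].T@(R.T@(X-obs["tcp_pos"])-T[:3,3])
    else: c=p["R"]@X+p["t"]
    s=c[:2]/c[2];s=s*(1+p["k1"]*(s@s));K=p["K"]
    return np.array([K[0,0]*s[0]+K[0,2],K[1,1]*s[1]+K[1,2]])
E
python3 - <<'E'
import cv2
a=cv2.imread("pics/top0.png");b=cv2.imread("pics/scene0.png")
cv2.imwrite("pics/c1.png",cv2.resize(a[110:250,215:355],(0,0),fx=4.2,fy=4.2,interpolation=cv2.INTER_CUBIC))
cv2.imwrite("pics/c2.png",cv2.resize(b[200:330,175:345],(0,0),fx=4.5,fy=4.5,interpolation=cv2.INTER_CUBIC))
cv2.imwrite("pics/c3.png",cv2.resize(a[190:275,390:460],(0,0),fx=6,fy=6,interpolation=cv2.INTER_CUBIC))
cv2.imwrite("pics/c4.png",cv2.resize(b[160:235,100:190],(0,0),fx=6,fy=6,interpolation=cv2.INTER_CUBIC))
E
```

```text
(no output)
```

View pics/c1.png

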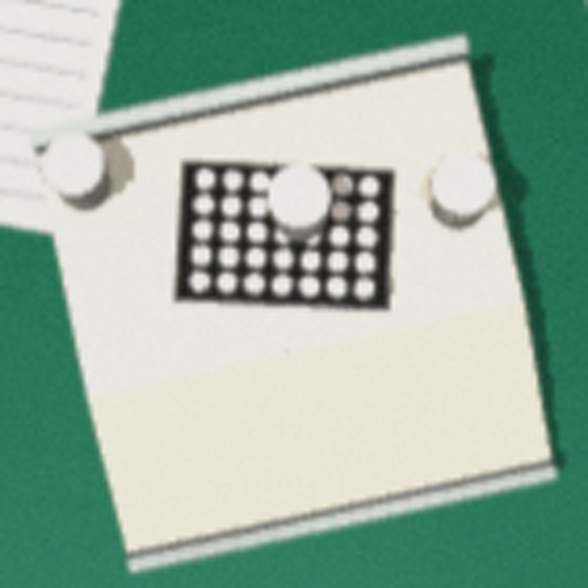

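View pics/c2.png

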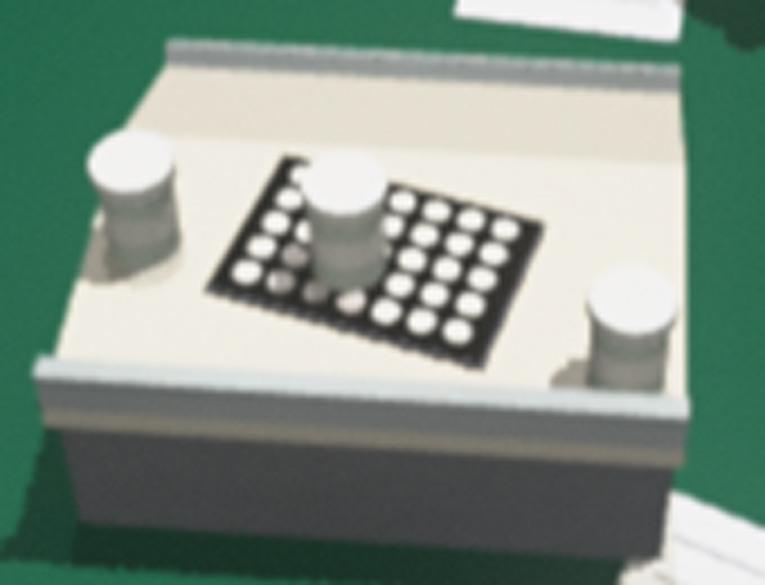

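View pics/c3.png

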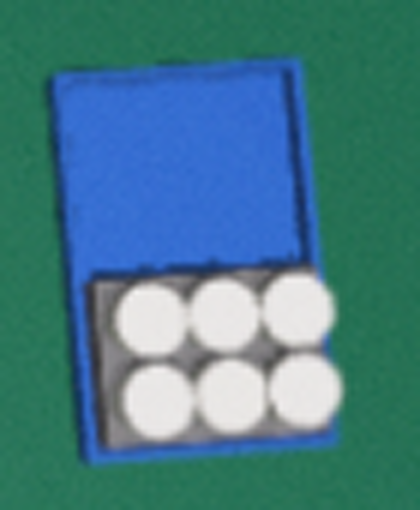

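View pics/c4.png

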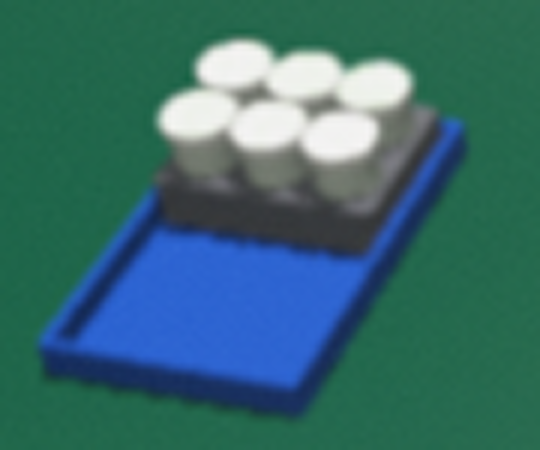

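Run:
```python
from h import *
c1=lambda x,y:((x+.5)/4.2-.5+215,(y+.5)/4.2-.5+110)
c2=lambda x,y:((x+.5)/4.5-.5+175,(y+.5)/4.5-.5+200)
c3=lambda x,y:((x+.5)/6-.5+390,(y+.5)/6-.5+190)
c4=lambda x,y:((x+.5)/6-.5+100,(y+.5)/6-.5+160)
def T(n,a,b):
    X,e=tri(ray("top",a),ray("scene",b));print(n,X.round(4),np.round(e,4));return X
T("cup",c1(299,194),c2(343,182)); T("cupL",c1(74,165),c2(631,298)); T("cupR",c1(464,185),c2(130,160))
B=[T("b+x+y",c1(183,162),c2(483,364)),T("b+x-y",c1(394,171),c2(207,291)),T("b-x-y",c1(389,309),c2(285,156)),T("b-x+y",c1(176,300),c2(545,225))]
print("board c",np.mean(B,0),[np.linalg.norm(B[i]-B[i-1]).round(3) for i in range(4)])
zb=.113
P=[onz("top",c1(*p),zb) for p in [(183,162),(394,171),(389,309),(176,300)]]
print("top-only",np.mean(P,0),[np.linalg.norm(P[i]-P[i-1]).round(3) for i in range(4)])
d=P[0]-P[1]+P[3]-P[2];print("yaw board",np.arctan2(-d[0],d[1]))
for q in [[(129,553),(553,465)]]:
    L=[onz("top",c1(*p),.0543) for p in q];print("ledge",L,np.mean(L,0));d=L[0]-L[1];print(np.linalg.norm(d),np.arctan2(-d[0],d[1]))
L=[onz("top",c1(*p),.105) for p in [(93,392),(515,305)]];print("fold",L,np.mean(L,0));d=L[0]-L[1];print(np.linalg.norm(d),np.arctan2(-d[0],d[1]))
T("ledge tip? +y",c1(129,572),c2(680,68));T("rail top -y",c1(466,40),c2(38,360));T("rail +y",c1(37,133),c2(688,403))
t=[T("t+x+y",c3(52,75),c4(298,388)),T("t+x-y",c3(300,60),c4(45,345))]
P=[onz("top",c3(*p),.02) for p in [(52,75),(300,60),(338,440),(85,462)]]
print("tray",np.array(P).round(4),np.mean(P,0),[np.linalg.norm(P[i]-P[i-1]).round(3) for i in range(4)])
x=(P[0]+P[1]-P[2]-P[3]);x/=np.linalg.norm(x);print("yaw",np.arctan2(x[1],x[0]),"spot",np.mean(P,0)+.045*x)
# caps check
```

```text
cup [0.692  0.0228 0.1737] [0.0002 0.0002]
cupL [0.7176 0.1735 0.1643] [0.0004 0.0004]
cupR [ 0.6982 -0.0877  0.1641] [0.0006 0.0006]
b+x+y [0.7315 0.105  0.108 ] [0.0002 0.0002]
b+x-y [ 0.7225 -0.043   0.1051] [0.0002 0.0002]
b-x-y [ 0.6241 -0.0365  0.1081] [0.0004 0.0004]
b-x+y [0.6337 0.1112 0.1073] [0.0005 0.0005]
board c [0.67793665 0.03417041 0.10711982] [np.float64(0.098), np.float64(0.148), np.float64(0.099), np.float64(0.148)]
top-only [0.6767844 0.0338522 0.113    ] [np.float64(0.098), np.float64(0.147), np.float64(0.097), np.float64(0.147)]
yaw board -0.06491060433626283
ledge [array([0.46076002, 0.15072942, 0.0543    ]), array([ 0.51791452, -0.15324674,  0.0543    ])] [ 0.48933727 -0.00125866  0.0543    ]
0.3093026743163563 0.1858531207233891
fold [array([0.57088165, 0.16930198, 0.105     ]), array([ 0.62581811, -0.12450315,  0.105     ])] [0.59834988 0.02239942 0.105     ]
0.2988970859595858 0.18484810229957374
ledge tip? +y [0.4472 0.1496 0.0611] [0.0006 0.0006]
rail top -y [ 0.807  -0.0935  0.1344] [0.0003 0.0003]
rail +y [0.7477 0.206  0.134 ] [0.0024 0.0024]
t+x+y [ 0.5741 -0.3207  0.0188] [0. 0.]
t+x-y [ 0.5792 -0.4506  0.0173] [0.0011 0.0011]
tray [[ 0.574  -0.3204  0.02  ]
 [ 0.5794 -0.4508  0.02  ]
 [ 0.383  -0.4611  0.02  ]
 [ 0.3751 -0.3294  0.02  ]] [ 0.47786083 -0.39043587  0.02      ] [np.float64(0.199), np.float64(0.131), np.float64(0.197), np.float64(0.132)]
yaw 0.049127998298427025 spot [ 0.52280653 -0.388226    0.02      ]
```

```bash
cat >> h.py <<'E'
import json,os
def cmd():
    if os.path.exists("cmd.json"):
        c=json.load(open("cmd.json"));return np.array(c["p"]),Ro.from_quat(c["q"])
    o=get_obs();return o["tcp_pos"],Ro.from_quat(o["tcp_rot"])
def setcmd(p,R): json.dump({"p":list(map(float,p)),"q":list(map(float,R.as_quat()))},open("cmd.json","w"))
def applied(t,a):  # last row of my call
    p,R=cmd();setcmd(p+R.apply(np.array(t)/100),R*Ro.from_rotvec(a))
def down(yaw,tilt=0.,sgn=1):
    # tool y = down, tool z = sgn*(-sin yaw, cos yaw,0); tilt: pushes tool axis toward +x(yaw)
    ex=np.array([np.cos(yaw),np.sin(yaw),0]);ey=np.array([-np.sin(yaw),np.cos(yaw),0])
    z=sgn*ey;y=np.sin(tilt)*ex-np.cos(tilt)*np.array([0,0,1.]);x=np.cross(y,z)
    return Ro.from_matrix(np.stack([x,y,z],1))
def move(P,Rt):
    p,R=cmd();t=R.inv().apply(np.array(P)-p)*100;a=(R.inv()*Rt).as_rotvec()
    print("shift cm",t.round(2),"turn",a.round(3),"deg",np.degrees(np.linalg.norm(a)).round(1));return t,a
E
python3 - <<'E'
from h import *
p,R=cmd();print(p,R.as_matrix().round(3))
setcmd(p,R)
for s in(1,-1):move([.692,.023,.255],down(.05,0,s))
E
```

```text
[0.23686207 0.6316065  0.22991886] [[ 0.936 -0.     0.351]
 [-0.351 -0.001  0.936]
 [ 0.    -1.    -0.001]]
shift cm [ 63.98  -2.45 -41.01] turn [ 0.001 -0.409 -0.   ] deg 23.4
shift cm [ 63.98  -2.45 -41.01] turn [0.000e+00 2.733e+00 2.000e-03] deg 156.6
```

step_arm(steps=[[0.6, [30, -2.5, -19], [0, -0.2, 0]], [0.6, [30, -2.5, -19], [0, -0.2, 0]], [0.6, [30, -2.5, -19], [0, -0.2, 0]], [0.6, [30, -2.5, -19], [0, -0.2, 0]], [0.6, [64, -2.5, -41], [0, -0.41, 0]], [0.6, [64, -2.5, -41], [0, -0.41, 0]], [0.6, [64, -2.5, -41], [0, -0.41, 0]], [0.6, [64, -2.5, -41], [0, -0.41, 0]], [0.6, [64, -2.5, -41], [0, -0.41, 0]], [0.6, [64, -2.5, -41], [0, -0.41, 0]], [0.6, [64, -2.5, -41], [0, -0.41, 0]], [0.6, [64, -2.5, -41], [0, -0.41, 0]], [0.6, [64, -2.5, -41], [0, -0.41, 0]], [0.6, [64, -2.5, -41], [0, -0.41, 0]], [0.6, [64, -2.5, -41], [0, -0.41, 0]]])

```text
clock: 2.02
tcp_pos: [0.6915, 0.0259, 0.2554]
tcp_rot: [-0.706, -0.019, 0.019, 0.707]
wrist_force: [0.3, 0.5, -0.2]
gripper_width: 0.801
```

Run:
```python
from h import *
applied([64,-2.5,-41],[0,-.41,0])
o=get_obs();print(o["tcp_pos"],o["gripper_width"],cmd()[0]);im=grab_frame("wrist");cv2.imwrite("pics/w1.png",im[:,:,::-1])
for z in(.113,.163,.175):print(proj("wrist",[.692,.023,z],o).round(1))
```

```text
[0.69148323 0.02594228 0.25539368] 0.8014612760576557 [0.69218322 0.02304194 0.25554753]
[279.7 205.4]
[279.1 219.2]
[278.9 223.3]
```

View pics/w1.png

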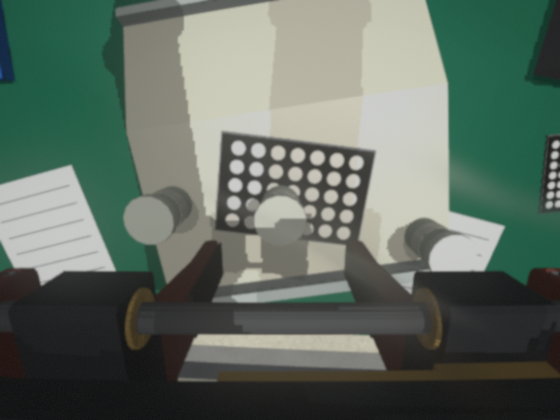

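The cap shows at (280,219) in the wrist view, against a predicted (279,223), so it agrees to about 3 mm. I'll descend and close.

step_arm(steps=[[0.6, [-0.2, 5, 0], [0, 0, 0]], [0.6, [-0.2, 9.5, 0], [0, 0, 0]], [0.6, [-0.2, 12.0, 0], [0, 0, 0]], [0.6, [-0.2, 12.95, 0], [0, 0, 0]], [0.6, [-0.2, 12.95, 0], [0, 0, 0]], [-0.5, [-0.2, 12.95, 0], [0, 0, 0]], [-0.5, [-0.2, 12.95, 0], [0, 0, 0]], [-0.5, [-0.2, 12.95, 0], [0, 0, 0]], [-0.5, [-0.2, 12.95, 0], [0, 0, 0]], [-0.5, [-0.2, 12.95, 0], [0, 0, 0]], [-0.5, [-0.2, 12.95, 0], [0, 0, 0]]])

```text
clock: 3.45
tcp_pos: [0.6907, 0.0233, 0.1268]
tcp_rot: [-0.707, -0.018, 0.018, 0.707]
wrist_force: [-1.2, 0.5, 4.9]
gripper_width: 0.481
```

step_arm(steps=[[-0.6, [0, 0, 0], [0, 0, 0]], [-0.6, [0, 0, 0], [0, 0, 0]], [-0.6, [0, 0, 0], [0, 0, 0]]])

```text
clock: 3.82
tcp_pos: [0.6907, 0.0233, 0.1268]
tcp_rot: [-0.707, -0.018, 0.018, 0.707]
wrist_force: [-1.6, -0.4, 5.8]
gripper_width: 0.482
```

Run:
```python
from h import *
applied([-.2,12.95,0],[0,0,0])
o=get_obs();print(o["tcp_pos"],o["gripper_width"],o["wrist_force"],cmd()[0]);im=grab_frame("scene");cv2.imwrite("pics/s1.png",cv2.resize(im[150:330,130:350,::-1],(0,0),fx=3,fy=3))
```

```text
[0.69070011 0.023267   0.12682037] 0.48224902129647207 [-1.63140086 -0.42329733  5.83966804] [0.69013467 0.0227674  0.12604858]
```

View pics/s1.png

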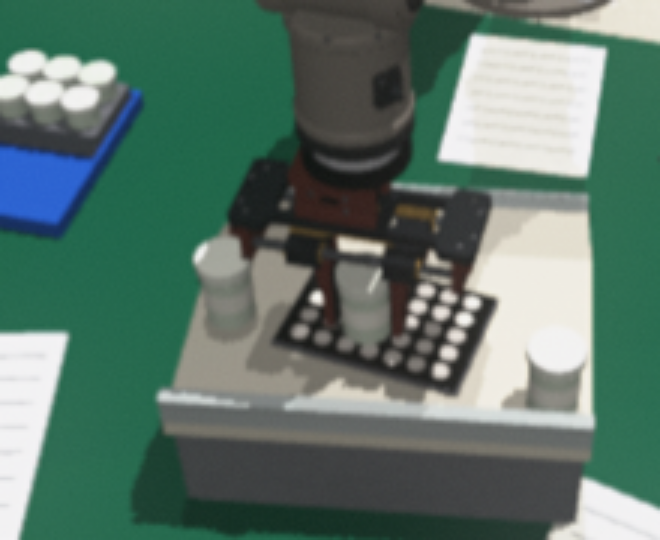

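step_arm(steps=[[-0.6, [0, -1, 0], [0, 0, 0]], [-0.6, [0, -3, 0], [0, 0, 0]], [-0.6, [0, -6, 0], [0, 0, 0]], [-0.6, [0, -10, 0], [0, 0, 0]], [-0.6, [0, -10, 0], [0, 0, 0]], [-0.6, [0, -10, 0], [0, 0, 0]]])

```text
clock: 4.62
tcp_pos: [0.69, 0.0233, 0.2263]
tcp_rot: [-0.707, -0.018, 0.018, 0.707]
wrist_force: [-0.2, 0.5, -1.8]
gripper_width: 0.482
```

Run:
```python
from h import *
applied([0,-10,0],[0,0,0])
o=get_obs();print(o["tcp_pos"],o["gripper_width"],o["wrist_force"],cmd()[0]);im=grab_frame("scene");cv2.imwrite("pics/s2.png",cv2.resize(im[130:310,130:350,::-1],(0,0),fx=3,fy=3))
im=grab_frame("wrist");cv2.imwrite("pics/w2.png",im[:,:,::-1])
```

```text
[0.69000696 0.02332894 0.22632101] 0.4818415013101054 [-0.22222696  0.53982831 -1.80983087] [0.69017419 0.02290026 0.22604849]
```

View pics/s2.png

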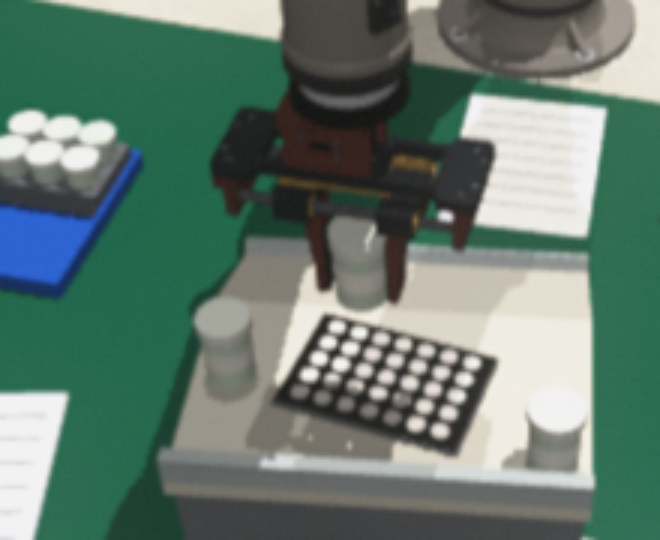

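View pics/w2.png

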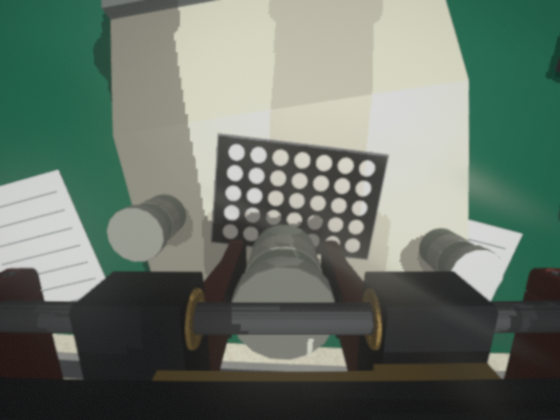

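Run:
```python
from h import *
move([.523,-.388,.226],down(.05))
```

```text
shift cm [-18.8    0.07 -40.18] turn [ 0.001  0.001 -0.   ] deg 0.1
```

step_arm(steps=[[-0.6, [-5, 0, -12], [0, 0, 0]], [-0.6, [-10, 0, -22], [0, 0, 0]], [-0.6, [-18.8, 0, -40.2], [0, 0, 0]], [-0.6, [-18.8, 0, -40.2], [0, 0, 0]], [-0.6, [-18.8, 0, -40.2], [0, 0, 0]], [-0.6, [-18.8, 0, -40.2], [0, 0, 0]], [-0.6, [-18.8, 0, -40.2], [0, 0, 0]], [-0.6, [-18.8, 0, -40.2], [0, 0, 0]], [-0.6, [-18.8, 0, -40.2], [0, 0, 0]], [-0.6, [-18.8, 0, -40.2], [0, 0, 0]], [-0.6, [-18.8, 0, -40.2], [0, 0, 0]], [-0.6, [-18.8, 0, -40.2], [0, 0, 0]], [-0.6, [-18.8, 5, -40.2], [0, 0, 0]], [-0.6, [-18.8, 10, -40.2], [0, 0, 0]], [-0.6, [-18.8, 10, -40.2], [0, 0, 0]], [-0.6, [-18.8, 10, -40.2], [0, 0, 0]]])

```text
clock: 6.72
tcp_pos: [0.524, -0.3884, 0.1279]
tcp_rot: [0.707, 0.019, -0.018, -0.706]
wrist_force: [1.0, 0.1, 0.3]
gripper_width: 0.481
```

Run:
```python
from h import *
applied([-18.8,10,-40.2],[0,0,0])
o=get_obs();print(o["clock"],o["tcp_pos"],o["gripper_width"],o["wrist_force"],cmd()[0]);
a=grab_frame("scene");b=grab_frame("top")
a=cv2.resize(a[130:250,80:230],(0,0),fx=2.6,fy=2.6);b=cv2.resize(b[180:300,370:470],(0,0),fx=2.6,fy=2.6)
cv2.imwrite("pics/s3.png",np.hstack([a,b])[:,:,::-1])
```

```text
6.725 [ 0.52404909 -0.388441    0.12793906] 0.48076555112208863 [0.96271661 0.06821635 0.29146433] [ 0.52298086 -0.38833749  0.12666086]
```

View pics/s3.png

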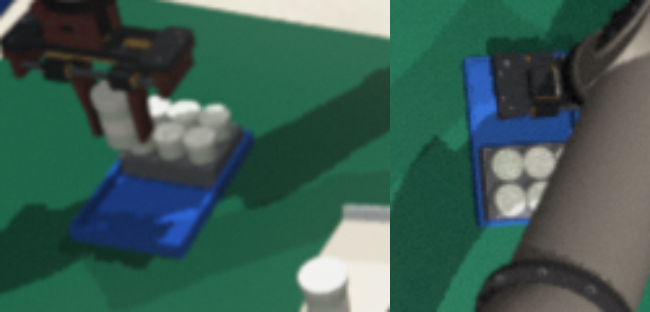

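step_arm(steps=[[-0.6, [0, 4, 0], [0, 0, 0]], [-0.6, [0, 8, 0], [0, 0, 0]], [-0.6, [0, 9.6, 0], [0, 0, 0]], [-0.6, [0, 10.2, 0], [0, 0, 0]], [-0.6, [0, 10.5, 0], [0, 0, 0]], [-0.6, [0, 10.7, 0], [0, 0, 0]], [-0.6, [0, 10.7, 0], [0, 0, 0]]])

```text
clock: 7.7
tcp_pos: [0.5234, -0.388, 0.0198]
tcp_rot: [0.707, 0.018, -0.018, -0.707]
wrist_force: [0.0, 0.0, -0.1]
gripper_width: 0.486
```

step_arm(steps=[[-0.6, [0, 0.1, 0], [0, 0, 0]], [-0.6, [0, 0.15, 0], [0, 0, 0]], [-0.6, [0, 0.15, 0], [0, 0, 0]]])

```text
clock: 8.07
tcp_pos: [0.5236, -0.388, 0.0188]
tcp_rot: [0.707, 0.018, -0.018, -0.707]
wrist_force: [-1.7, 1.9, 6.5]
gripper_width: 0.482
```

Contact at TCP 18.8 mm, as predicted. Open partway (to about 62 mm, which keeps clear of the walls) and lift.

step_arm(steps=[[0.0, [0, 0.0, 0], [0, 0, 0]], [0.4, [0, 0, 0], [0, 0, 0]], [0.4, [0, 0, 0], [0, 0, 0]], [0.4, [0, 0, 0], [0, 0, 0]], [0.4, [0, 0, 0], [0, 0, 0]], [0.4, [0, -2, 0], [0, 0, 0]], [0.4, [0, -6, 0], [0, 0, 0]], [0.4, [0, -12, 0], [0, 0, 0]], [0.4, [0, -18, 0], [0, 0, 0]], [0.4, [0, -18, 0], [0, 0, 0]]])

```text
clock: 9.32
tcp_pos: [0.5256, -0.3903, 0.205]
tcp_rot: [0.709, 0.021, -0.014, -0.705]
wrist_force: [0.5, -0.5, -0.5]
gripper_width: 0.699
```

Run:
```python
from h import *
applied([0,10.7,0],[0,0,0]);applied([0,.15,0],[0,0,0]);applied([0,-18,0],[0,0,0])
o=get_obs();print(o["clock"],o["tcp_pos"],o["gripper_width"],o["wrist_force"],cmd()[0]);
a=grab_frame("scene");b=grab_frame("wrist")
for X in([.5236,-.388,.067],):print(proj("wrist",X,o),proj("scene",X))
a=cv2.resize(a[130:250,80:230],(0,0),fx=2.6,fy=2.6)
cv2.imwrite("pics/s4.png",a[:,:,::-1]);cv2.imwrite("pics/w4.png",b[:,:,::-1])
# next target: board
setc=np.array([.677,.034]);
ex=np.array([np.cos(.186),np.sin(.186)])
by=-.065;bx=np.array([np.cos(by),np.sin(by)])
P=setc+.012*bx;print("press",P);move([*P,.17],down(by))
```

```text
9.325 [ 0.52562821 -0.39025217  0.20498037] 0.6987593748791445 [ 0.45385178 -0.45926519 -0.48815468] [ 0.52300911 -0.38824249  0.19816079]
[286.12212414 202.76700799] [132.61135576 195.29198394]
press [0.68897466 0.03322055]
shift cm [18.74  2.75 41.24] turn [ 0.001  0.116 -0.   ] deg 6.7
```

View pics/s4.png

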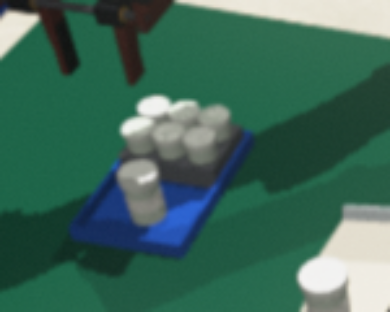

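View pics/w4.png

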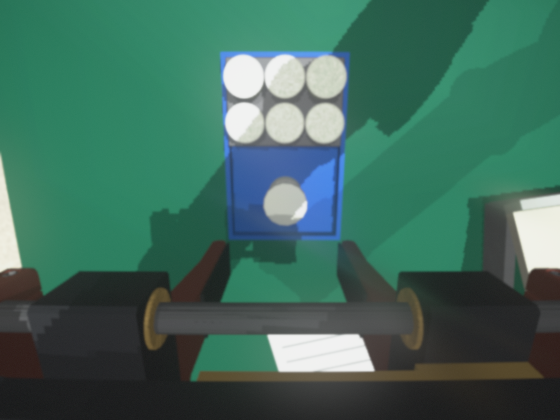

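The cup stands upright in the middle of the tray's empty half, at (285,203). Next I'll go to the board and press 22 mm behind its centre with the jaws wide open.

Run:
```python
from h import *
move([.699,.0326,.198],down(-.065));move([.699,.0326,.130],down(-.065))
```

```text
shift cm [19.73 -0.05 41.13] turn [ 0.001  0.116 -0.   ] deg 6.7
shift cm [19.74  6.75 41.14] turn [ 0.001  0.116 -0.   ] deg 6.7
```

step_arm(steps=[[0.7, [5, 0, 10], [0, 0.05, 0]], [1, [10, 0, 20], [0, 0.1, 0]], [1, [19.7, 0, 41.1], [0, 0.116, 0]], [1, [19.7, 0, 41.1], [0, 0.116, 0]], [1, [19.7, 0, 41.1], [0, 0.116, 0]], [1, [19.7, 0, 41.1], [0, 0.116, 0]], [1, [19.7, 0, 41.1], [0, 0.116, 0]], [1, [19.7, 0, 41.1], [0, 0.116, 0]], [1, [19.7, 0, 41.1], [0, 0.116, 0]], [1, [19.7, 0, 41.1], [0, 0.116, 0]], [1, [19.7, 0, 41.1], [0, 0.116, 0]], [1, [19.7, 0, 41.1], [0, 0.116, 0]]])

```text
clock: 10.92
tcp_pos: [0.6986, 0.0311, 0.1979]
tcp_rot: [0.707, -0.024, 0.024, -0.707]
wrist_force: [-1.0, -0.7, 0.2]
gripper_width: 0.999
```

Run:
```python
from h import *
applied([19.7,0,41.1],[0,.116,0])
o=get_obs();print(o["clock"],o["tcp_pos"],o["gripper_width"],o["wrist_force"],cmd()[0]);
b=grab_frame("wrist");cv2.imwrite("pics/w5.png",b[:,:,::-1])
```

```text
10.925 [0.69862305 0.03108823 0.19789353] 0.9990439906438963 [-0.96279872 -0.65218943  0.20903405] [0.69868993 0.03231173 0.19753259]
```

View pics/w5.png

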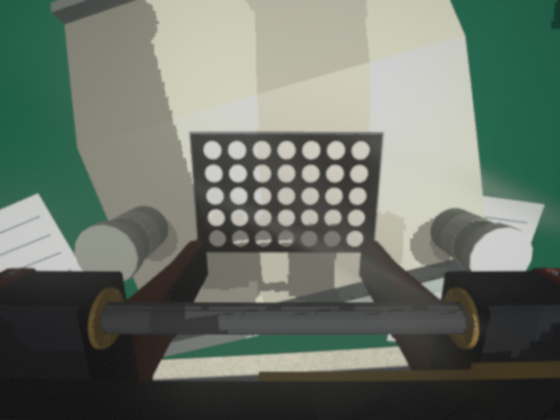

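step_arm(steps=[[1, [0, 4, 0], [0, 0, 0]], [1, [0, 6.5, 0], [0, 0, 0]], [1, [0, 7.2, 0], [0, 0, 0]], [1, [0, 7.5, 0], [0, 0, 0]], [1, [0, 7.5, 0], [0, 0, 0]], [1, [0, 7.7, 0], [0, 0, 0]], [1, [0, 7.7, 0], [0, 0, 0]]])

```text
clock: 11.85
tcp_pos: [0.6995, 0.0327, 0.1215]
tcp_rot: [-0.707, 0.022, -0.024, 0.707]
wrist_force: [0.6, 0.0, 3.0]
gripper_width: 1.0
```

step_arm(steps=[[1, [0, 0.15, 0], [0, 0, 0]], [1, [0, 0.15, 0], [0, 0, 0]]])

```text
clock: 12.1
tcp_pos: [0.6995, 0.0328, 0.1214]
tcp_rot: [-0.707, 0.022, -0.024, 0.707]
wrist_force: [-3.9, -0.5, 11.2]
gripper_width: 0.995
```

step_arm(steps=[[1, [0, 0.02, 0], [0, -0.05, 0]], [1, [0, 0.02, 0], [0, -0.1, 0]], [1, [0, 0.02, 0], [0, -0.15, 0]], [1, [0, 0.02, 0], [0, -0.2, 0]], [1, [0, 0.02, 0], [0, -0.251, 0]], [1, [0, 0.02, 0], [0, -0.251, 0]]])

```text
clock: 12.85
tcp_pos: [0.7003, 0.0335, 0.1215]
tcp_rot: [-0.704, -0.067, 0.065, 0.704]
wrist_force: [-2.6, 0.8, 10.5]
gripper_width: 0.997
```

Run:
```python
from h import *
applied([0,7.7,0],[0,0,0]);applied([0,.15,0],[0,0,0]);applied([0,.02,0],[0,-.251,0])
o=get_obs();print(o["clock"],o["tcp_pos"],o["gripper_width"],o["wrist_force"],o["moment"],cmd()[0]);
b=grab_frame("wrist");cv2.imwrite("pics/w6.png",b[:,:,::-1])
```

```text
12.85 [0.7002998  0.03353309 0.12145827] 0.9971379080923511 [-2.58950967  0.79106132 10.50408816] [0.0809791  0.38934034 0.26663563] [0.69865883 0.03220717 0.11883267]
```

View pics/w6.png

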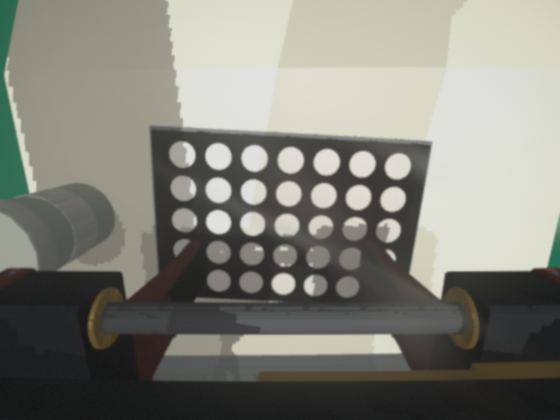

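Run:
```python
from h import *
o=get_obs();O=np.array([.597,.0205]);c,s=np.cos(.186),np.sin(.186)
for uv,z in [((152,127),.113),((430,143),.113),((60,67),.105),((450,67),.105)]:
    X=onz("wrist",uv,z,o)[:2];d=X-O;print(X.round(4),"stand",[round(c*d[0]+s*d[1],4),round(-s*d[0]+c*d[1],4)])
```

```text
[ 0.6405 -0.0466] stand [np.float64(0.0304), np.float64(-0.074)]
[0.6215 0.0976] stand [np.float64(0.0383), np.float64(0.0713)]
[ 0.6193 -0.1005] stand [np.float64(-0.0005), np.float64(-0.123)]
[0.5817 0.1001] stand [np.float64(-0.0003), np.float64(0.081)]
```

step_arm(steps=[[1, [0, 0.05, 0], [0, -0.03, 0]], [1, [0, 0.05, 0], [0, -0.06, 0]], [1, [-0.5, 0.05, 0], [0, -0.06, 0]], [1, [-1, 0.05, 0], [0, -0.06, 0]], [1, [-1.8, 0.05, 0], [0, -0.06, 0]], [1, [-2.6, 0.05, 0], [0, -0.06, 0]], [1, [-3.4, 0.05, 0], [0, -0.06, 0]], [1, [-4.2, 0.05, 0], [0, -0.06, 0]], [1, [-5, 0.05, 0], [0, -0.06, 0]], [1, [-5, 0.05, 0], [0, -0.06, 0]]])

```text
clock: 14.15
tcp_pos: [0.6529, 0.0242, 0.1215]
tcp_rot: [-0.702, -0.09, 0.084, 0.702]
wrist_force: [2.2, 0.2, 9.9]
gripper_width: 1.0
```

Run:
```python
from h import *
applied([-5,.05,0],[0,-.06,0])
o=get_obs();print(o["clock"],o["tcp_pos"],o["gripper_width"],o["wrist_force"],o["moment"],cmd()[0]);
b=grab_frame("wrist");cv2.imwrite("pics/w7.png",b[:,:,::-1])
```

```text
14.15 [0.65290204 0.02424274 0.12147115] 1.0004455351887416 [2.2135585  0.16931009 9.91025769] [ 0.32400931 -0.59820094 -0.00530557] [0.64952349 0.02294709 0.11836439]
```

View pics/w7.png

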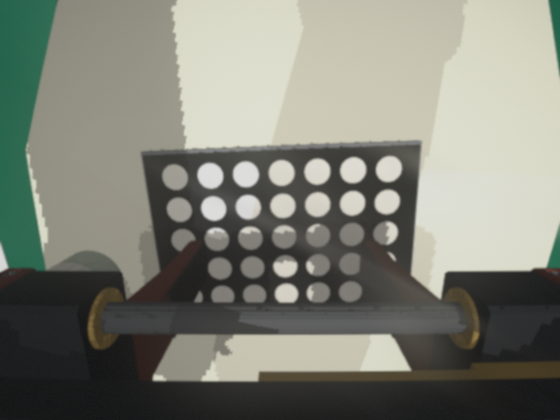

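```bash
cat >> h.py <<'E'
SO=np.array([.597,.0205]);SY=.186
def st(X):
    d=np.asarray(X)[:2]-SO;c,s=np.cos(SY),np.sin(SY);return np.array([c*d[0]+s*d[1],-s*d[0]+c*d[1]]).round(4)
E
python3 - <<'E'
from h import *
o=get_obs()
for uv in [(142,152),(420,141)]:print(st(onz("wrist",uv,.113,o)))
print("tcp",st(o["tcp_pos"]),"cmd",st(cmd()[0]),Ro.from_quat(o["tcp_rot"]).as_matrix()[:,2])
E
```

```text
[-0.0007 -0.0844]
[-0.0151  0.0612]
tcp [ 0.0556 -0.0067] cmd [ 0.0521 -0.0073] [-2.43799072e-01  9.69825657e-01 -4.55960080e-04]
```

```bash
cat >> h.py <<'E'
def sw(x,y,z):
    c,s=np.cos(SY),np.sin(SY);return np.array([SO[0]+c*x-s*y,SO[1]+s*x+c*y,z])
E
python3 - <<'E'
from h import *
P=sw(.0717,-.0037,0)
move([P[0],P[1],.132],down(.285));move([P[0],P[1],.1185],down(.285))
E
```

```text
shift cm [ 1.98 -1.37  0.24] turn [ 0.001 -0.039 -0.001] deg 2.2
shift cm [ 1.98 -0.02  0.24] turn [ 0.001 -0.039 -0.001] deg 2.2
```

step_arm(steps=[[1, [0, -1.3, 0], [0, 0, 0]], [1, [0, -1.3, 0], [0, 0, 0]], [1, [2, -1.3, 0.25], [0, -0.04, 0]], [1, [2, -1.3, 0.25], [0, -0.04, 0]], [1, [2, -1.3, 0.25], [0, -0.04, 0]], [1, [2, -0.4, 0.25], [0, -0.04, 0]], [1, [2, -0.2, 0.25], [0, -0.04, 0]], [1, [2, 0.0, 0.25], [0, -0.04, 0]], [1, [2, 0.05, 0.25], [0, -0.04, 0]], [1, [2, 0.05, 0.25], [0, -0.04, 0]]])

```text
clock: 15.45
tcp_pos: [0.6682, 0.0303, 0.1213]
tcp_rot: [-0.7, -0.101, 0.1, 0.7]
wrist_force: [-10.0, -1.1, 25.4]
gripper_width: 1.0
```

Run:
```python
from h import *
applied([2,.05,.25],[0,-.04,0])
o=get_obs();print(o["clock"],o["tcp_pos"],o["wrist_force"],o["moment"],st(o["tcp_pos"]),st(cmd()[0]))
b=grab_frame("wrist");cv2.imwrite("pics/w8.png",b[:,:,::-1])
P=sw(.0200,.005,.1178);move(P,down(.165))
```

```text
15.45 [0.66820384 0.03033695 0.12131408] [-9.97249732 -1.11301228 25.40149191] [-0.14426844  2.37243107 -0.01180831] [ 0.0718 -0.0035] [ 0.0719 -0.0036]
shift cm [-5.08  0.01  1.38] turn [ 0.001  0.121 -0.001] deg 6.9
```

View pics/w8.png

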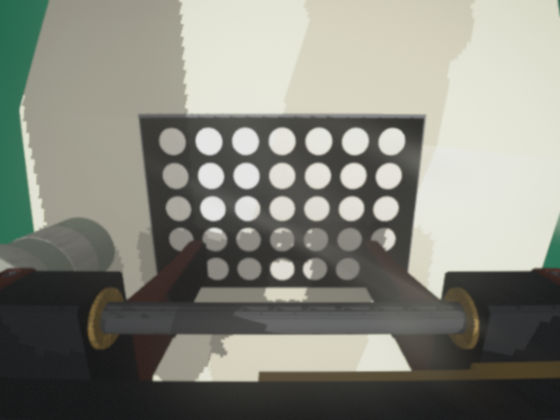

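step_arm(steps=[[1, [0, -0.15, 0], [0, 0, 0]], [1, [0, -0.15, 0], [0, 0, 0]]])

```text
clock: 15.75
tcp_pos: [0.6682, 0.0304, 0.1214]
tcp_rot: [-0.7, -0.101, 0.1, 0.7]
wrist_force: [-5.7, -0.3, 16.3]
gripper_width: 0.999
```

step_arm(steps=[[1, [-0.4, -0.03, 0.1], [0, 0.03, 0]], [1, [-0.8, -0.03, 0.2], [0, 0.06, 0]], [1, [-1.3, -0.03, 0.4], [0, 0.09, 0]], [1, [-1.9, -0.03, 0.5], [0, 0.12, 0]], [1, [-2.5, -0.03, 0.7], [0, 0.12, 0]], [1, [-3, -0.03, 0.8], [0, 0.12, 0]], [1, [-3, -0.03, 0.8], [0, 0.12, 0]]])

```text
clock: 16.62
tcp_pos: [0.6397, 0.0301, 0.1215]
tcp_rot: [-0.705, -0.061, 0.056, 0.705]
wrist_force: [3.4, -0.5, 7.5]
gripper_width: 1.001
```

Run:
```python
from h import *
applied([0,-.15,0],[0,0,0]);applied([-3,-.03,.8],[0,.12,0])
o=get_obs();print(o["clock"],o["tcp_pos"],o["wrist_force"],o["moment"],st(o["tcp_pos"]),st(cmd()[0]))
b=grab_frame("wrist");cv2.imwrite("pics/w9.png",b[:,:,::-1])
```

```text
16.625 [0.63969838 0.03006524 0.12145821] [ 3.36237951 -0.47559576  7.53293309] [ 0.15632306 -0.60192367 -0.02568475] [0.0437 0.0015] [0.0412 0.0014]
```

View pics/w9.png

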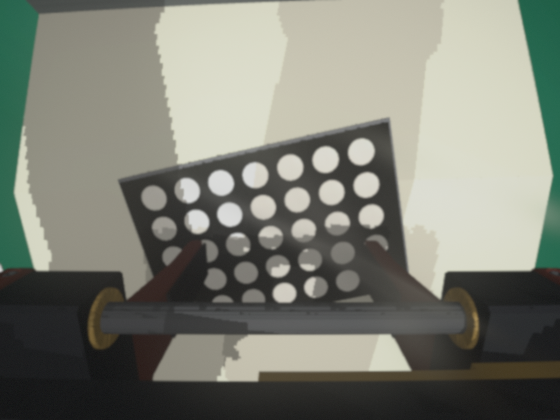

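Run:
```python
from h import *
o=get_obs()
A,B=[st(onz("wrist",uv,.113,o)) for uv in [(120,180),(389,119)]];print(A,B)
d=B-A;yw=np.arctan2(-d[0],d[1]);m=(A+B)/2;C=m+.05*np.array([np.cos(yw),np.sin(yw)]);print("board yaw rel",yw,np.linalg.norm(d),"centre",C)
T=C+.025*np.array([np.cos(yw),np.sin(yw)]);P=sw(T[0],T[1],.119)
print("contact",T);R=down(SY+yw)*Ro.from_rotvec([.008,0,0]);move(P,R)
```

```text
[-0.004  -0.0857] [-0.0326  0.0578]
board yaw rel 0.19672540849597442 0.1463222812834737 centre [ 0.03073559 -0.00417705]
contact [0.05525339 0.00070942]
shift cm [ 1.4   0.07 -0.04] turn [ 0.009 -0.216  0.   ] deg 12.4
```

step_arm(steps=[[1, [0, -1.3, 0], [0, 0, 0]], [1, [0, -1.3, 0], [0, 0, 0]], [1, [1.4, -1.3, 0], [0.009, -0.11, 0]], [1, [1.4, -1.3, 0], [0.009, -0.216, 0]], [1, [1.4, -1.3, 0], [0.009, -0.216, 0]], [1, [1.4, -0.4, 0], [0.009, -0.216, 0]], [1, [1.4, -0.1, 0], [0.009, -0.216, 0]], [1, [1.4, 0.0, 0], [0.009, -0.216, 0]], [1, [1.4, 0.0, 0], [0.009, -0.216, 0]]])

```text
clock: 17.8
tcp_pos: [0.651, 0.0322, 0.1217]
tcp_rot: [-0.691, -0.133, 0.134, 0.698]
wrist_force: [-7.8, 0.6, 17.4]
gripper_width: 0.999
```

Run:
```python
from h import *
applied([1.4,0,0],[.009,-.216,0])
o=get_obs();print(o["clock"],o["tcp_pos"],o["wrist_force"],o["moment"],st(o["tcp_pos"]),cmd()[0]);print(Ro.from_quat(o["tcp_rot"]).as_matrix().round(4))
```

```text
17.8 [0.65099545 0.03223827 0.12166582] [-7.7584725   0.61145054 17.38461212] [-0.5570214   1.47749789 -0.29990652] [0.0552 0.0016] [0.65107995 0.03176935 0.11965205]
[[ 9.286e-01 -2.500e-03 -3.712e-01]
 [ 3.712e-01  8.700e-03  9.285e-01]
 [ 9.000e-04 -1.000e+00  9.000e-03]]
```

step_arm(steps=[[1, [-0.1, 0, 0], [-0.004, 0.05, 0]], [1, [-0.2, 0, 0], [-0.004, 0.1, 0]], [1, [-0.3, 0, 0], [-0.004, 0.15, 0]], [1, [-0.3, 0, 0], [-0.004, 0.2, 0]], [1, [-0.3, 0, 0], [-0.004, 0.2, 0]]])

```text
clock: 18.42
tcp_pos: [0.6516, 0.032, 0.1216]
tcp_rot: [-0.702, -0.066, 0.062, 0.706]
wrist_force: [4.5, 0.4, 6.1]
gripper_width: 0.999
```

Run:
```python
from h import *
applied([-.3,0,0],[-.004,.2,0])
o=get_obs();print(o["clock"],o["tcp_pos"],o["wrist_force"],o["moment"],st(o["tcp_pos"]),st(cmd()[0]),cmd()[0]);print(Ro.from_quat(o["tcp_rot"]).as_matrix().round(4))
b=grab_frame("wrist");cv2.imwrite("pics/w10.png",b[:,:,::-1])
```

```text
18.425 [0.65163224 0.03197525 0.12160567] [4.51281763 0.40104804 6.1417447 ] [-0.04039133 -0.98658934  0.21534422] [0.0558 0.0012] [0.0523 0.0005] [0.64829648 0.03065029 0.11965173]
[[ 0.9835  0.0059 -0.1807]
 [ 0.1807  0.0053  0.9835]
 [ 0.0067 -1.      0.0042]]
```

View pics/w10.png

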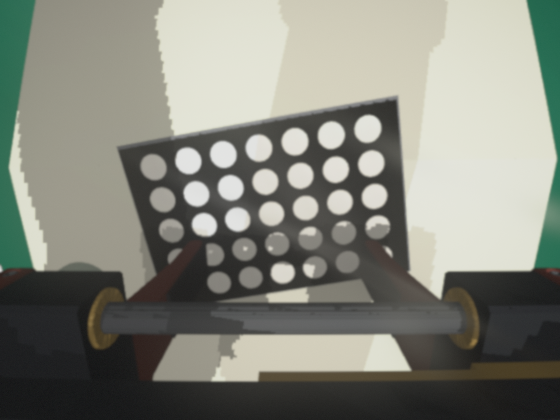

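Run:
```python
from h import *
o=get_obs()
A,B=[st(onz("wrist",uv,.113,o)) for uv in [(119,148),(397,97)]];print(A,B)
d=B-A;yw=np.arctan2(-d[0],d[1]);m=(A+B)/2;C=m+.05*np.array([np.cos(yw),np.sin(yw)]);print("board yaw rel",yw,np.linalg.norm(d),"centre",C)
T=C+.025*np.array([np.cos(yw),np.sin(yw)]);P=sw(T[0],T[1],.119)
print("contact",T);R=down(SY+yw)*Ro.from_rotvec([.003,0,0]);move(P,R)
```

```text
[-0.0076 -0.0846] [-0.0322  0.0597]
board yaw rel 0.16885485990633692 0.14638186363071073 centre [ 0.02938889 -0.00404732]
contact [0.05403334 0.00015402]
shift cm [ 0.17  0.06 -0.03] turn [-0.001 -0.173 -0.   ] deg 9.9
```

step_arm(steps=[[1, [0, -0.8, 0], [0, 0, 0]], [1, [0.2, -0.8, 0], [0, -0.1, 0]], [1, [0.2, -0.8, 0], [0, -0.173, 0]], [1, [0.2, -0.8, 0], [0, -0.173, 0]], [1, [0.2, -0.2, 0], [0, -0.173, 0]], [1, [0.2, -0.05, 0], [0, -0.173, 0]], [1, [0.2, 0.0, 0], [0, -0.173, 0]]])

```text
clock: 19.35
tcp_pos: [0.6505, 0.0314, 0.1215]
tcp_rot: [-0.694, -0.124, 0.124, 0.698]
wrist_force: [-6.8, 1.2, 18.2]
gripper_width: 0.999
```

Run:
```python
from h import *
applied([.2,0,0],[0,-.173,0])
o=get_obs();print(o["clock"],o["tcp_pos"],o["wrist_force"],o["moment"],st(o["tcp_pos"]),st(cmd()[0]),cmd()[0])
```

```text
19.35 [0.65048092 0.03144414 0.12150225] [-6.84138509  1.22501181 18.23229908] [-0.5411565   1.36188219 -0.30014844] [0.0546 0.0009] [0.0543 0.0005] [0.65026335 0.03101281 0.11964962]
```

step_arm(steps=[[1, [0, 0, 0], [-0.004, 0, 0]], [1, [0, 0, 0], [-0.004, 0, 0]]])

```text
clock: 19.6
tcp_pos: [0.6505, 0.0315, 0.1214]
tcp_rot: [-0.696, -0.124, 0.124, 0.696]
wrist_force: [-5.0, 0.2, 14.5]
gripper_width: 1.002
```

```bash
cat >> h.py <<'E'
def load():
    o=get_obs();f,m=o["wrist_force"],o["moment"]
    R=Ro.from_quat(o["tcp_rot"]);ft=R.inv().apply(f);mt=R.inv().apply(m)
    # tool frame, contact at (0,h,d): m = r x f
    # mx = h*fz - d*fy
    h=.2;d=(h*ft[2]-mt[0])/ft[1]
    print("t",o["clock"],"f_tool",ft.round(1),"m_tool",mt.round(2),"bias d mm",(1000*d).round(),"tcp st",st(o["tcp_pos"]),o["tcp_pos"][2].round(4),"cmd",st(cmd()[0]),cmd()[0][2].round(4),"yaw",np.round(np.arctan2(R.as_matrix()[1,0],R.as_matrix()[0,0])-SY,3))
E
python3 - <<'E'
from h import *
applied([0,0,0],[-.004,0,0]);load()
E
```

```text
t 19.6 f_tool [ -4.6 -14.5   2. ] m_tool [0.2  0.19 1.2 ] bias d mm -13.0 tcp st [0.0546 0.0009] 0.1214 cmd [0.0543 0.0005] 0.1196 yaw 0.167
```

step_arm(steps=[[1, [0, 0.03, 0], [0, 0.04, 0]], [1, [0, 0.05, 0], [0, 0.08, 0]], [1, [0, 0.07, 0], [0, 0.12, 0]], [1, [0, 0.07, 0], [0, 0.17, 0]], [1, [0, 0.07, 0], [0, 0.17, 0]]])

```text
clock: 20.23
tcp_pos: [0.6528, 0.0308, 0.1214]
tcp_rot: [-0.704, -0.066, 0.063, 0.704]
wrist_force: [-0.4, -1.5, 11.7]
gripper_width: 0.997
```

Run:
```python
from h import *
applied([0,.07,0],[0,.17,0]);load()
b=grab_frame("wrist");cv2.imwrite("pics/w11.png",b[:,:,::-1])
```

```text
t 20.225 f_tool [ -0.6 -11.7  -1.4] m_tool [-0.25  0.23  0.06] bias d mm 2.0 tcp st [ 0.0567 -0.0002] 0.1214 cmd [0.0543 0.0005] 0.1189 yaw -0.003
```

View pics/w11.png

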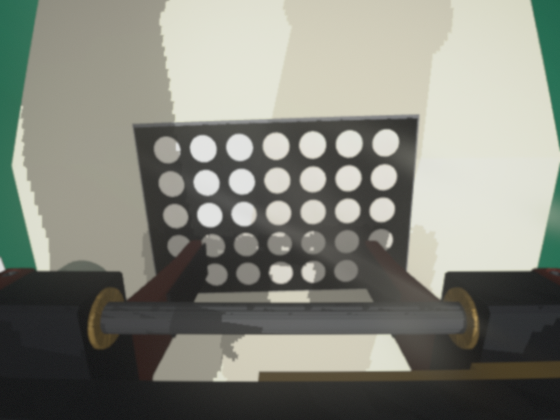

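step_arm(steps=[[1, [-0.3, 0.05, 0], [0.001, 0.03, 0]], [1, [-0.6, 0.08, 0], [0.001, 0.03, 0]], [1, [-1.0, 0.1, 0], [0.001, 0.03, 0]], [1, [-1.5, 0.12, 0], [0.001, 0.03, 0]]])

```text
clock: 20.78
tcp_pos: [0.6416, 0.0294, 0.1214]
tcp_rot: [-0.704, -0.059, 0.05, 0.706]
wrist_force: [6.6, 1.0, 10.7]
gripper_width: 0.996
```

Run:
```python
from h import *
applied([-1.5,.12,0],[0.001,.03,0]);load()
b=grab_frame("wrist");cv2.imwrite("pics/w12.png",b[:,:,::-1])
```

```text
t 20.775 f_tool [  6.8 -10.6  -0. ] m_tool [-0.23 -0.07 -1.8 ] bias d mm -21.0 tcp st [0.0455 0.0005] 0.1214 cmd [0.0393 0.0005] 0.1178 yaw -0.032
```

View pics/w12.png

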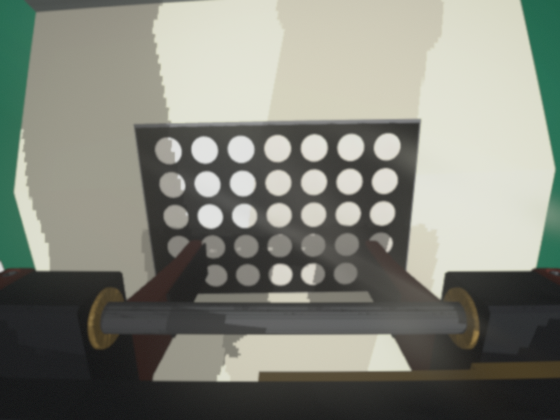

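step_arm(steps=[[1, [-0.6, 0.03, 0], [0, -0.01, 0]], [1, [-1.2, 0.05, 0], [0, -0.02, 0]], [1, [-1.8, 0.07, 0], [0, -0.02, 0]], [1, [-2.4, 0.09, -0.1], [0, -0.02, 0]]])

```text
clock: 21.32
tcp_pos: [0.6194, 0.0255, 0.1214]
tcp_rot: [-0.703, -0.068, 0.056, 0.705]
wrist_force: [9.6, 3.5, 14.1]
gripper_width: 1.0
```

Run:
```python
from h import *
applied([-2.4,.09,-.1],[0,-.02,0]);load()
b=grab_frame("wrist");cv2.imwrite("pics/w13.png",b[:,:,::-1])
```

```text
t 21.325 f_tool [ 10.3 -14.    1.8] m_tool [-0.02 -0.1  -2.26] bias d mm -26.0 tcp st [0.0229 0.0008] 0.1214 cmd [0.0153 0.0002] 0.1169 yaw -0.011
```

View pics/w13.png

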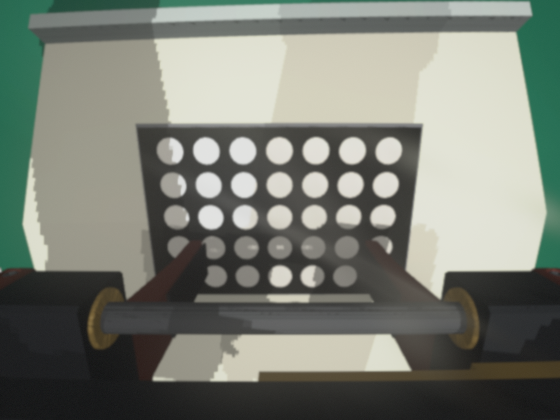

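step_arm(steps=[[1, [-0.4, 0, 0], [0, 0, 0]], [1, [-0.8, 0, 0], [0, 0, 0]], [1, [-1.1, 0, 0], [0, 0, 0]], [1, [-1.1, 0, 0], [0, 0, 0]]])

```text
clock: 21.88
tcp_pos: [0.6086, 0.0233, 0.1214]
tcp_rot: [-0.703, -0.067, 0.056, 0.705]
wrist_force: [9.2, 1.0, 14.8]
gripper_width: 0.999
```

Run:
```python
from h import *
applied([-1.1,0,0],[0,0,0]);load()
o=get_obs();b=grab_frame("wrist");cv2.imwrite("pics/w14.png",b[:,:,::-1])
```

```text
t 21.875 f_tool [  9.5 -14.6  -0.6] m_tool [-0.16 -0.08 -2.01] bias d mm -3.0 tcp st [0.0119 0.0006] 0.1214 cmd [0.0043 0.0003] 0.1169 yaw -0.011
```

View pics/w14.png

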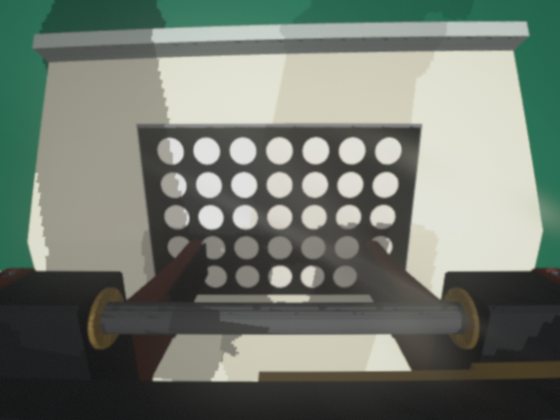

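step_arm(steps=[[1, [0.7, -0.3, 0], [0, 0, 0]], [1, [0.7, -2, 0], [0, 0, 0]], [1, [0.7, -5, 0], [0, 0, 0]], [1, [0.7, -5, 0], [0, 0, 0]], [1, [0.7, -5, 0], [0, 0, 0]]])

```text
clock: 22.55
tcp_pos: [0.6076, 0.0233, 0.1665]
tcp_rot: [-0.704, -0.062, 0.062, 0.705]
wrist_force: [0.2, -0.6, -0.3]
gripper_width: 1.003
```

Run:
```python
from h import *
o=get_obs()
applied([.7,-5,0],[0,0,0]);load()
b=grab_frame("wrist");cv2.imwrite("pics/w15.png",b[:,:,::-1])
b=grab_frame("scene");cv2.imwrite("pics/s15.png",cv2.resize(b[180:330,160:360],(0,0),fx=3.5,fy=3.5)[:,:,::-1])
```

```text
t 22.55 f_tool [ 0.1  0.3 -0.6] m_tool [0.01 0.01 0.  ] bias d mm -405.0 tcp st [0.011  0.0008] 0.1665 cmd [0.0113 0.0002] 0.1669 yaw -0.011
```

View pics/w15.png

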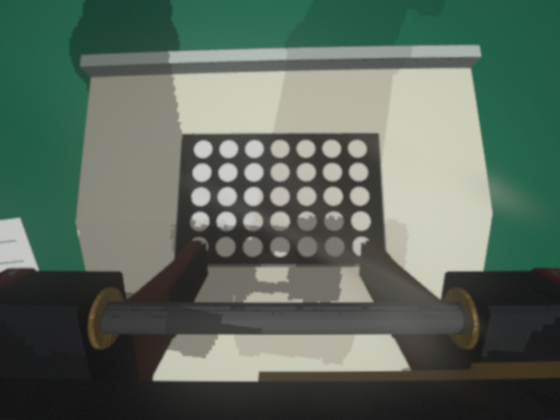

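View pics/s15.png

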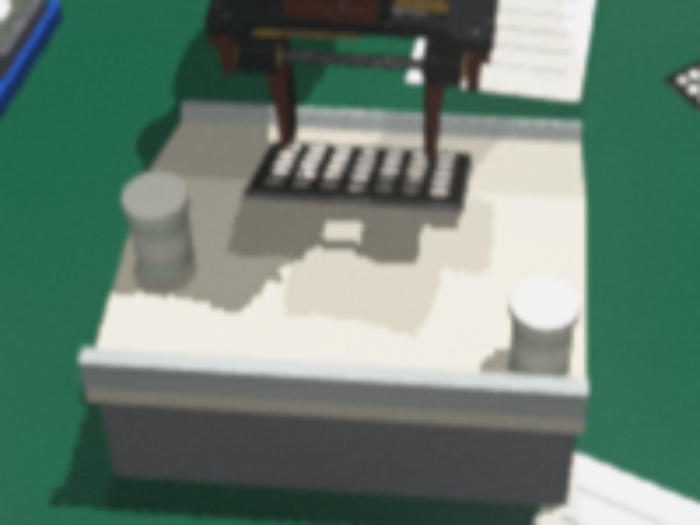

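```bash
cat >> h.py <<'E'
def slope(cam,uv,o,hh=.008):
    c,s=np.cos(SY),np.sin(SY);n=np.array([-np.sin(np.radians(25))*c,-np.sin(np.radians(25))*s,np.cos(np.radians(25))])
    F=np.array([*SO,.105])+hh*n;p,v=ray(cam,uv,o);X=p+v*((F-p)@n)/(v@n)
    dn=np.array([-c*np.cos(np.radians(25)),-s*np.cos(np.radians(25)),-np.sin(np.radians(25))])
    return X.round(4),"s",((X-F)@dn).round(4),"y",st(X)[1]
E
python3 - <<'E'
from h import *
o=get_obs()
for uv in [(183,134),(378,134),(176,265),(384,265)]: print(slope("wrist",uv,o))
for uv in [(91,76),(472,67)]: print("ledge",slope("wrist",uv,o,0))
E
```

```text
(array([ 0.5517, -0.0621,  0.0859]), 's', np.float64(0.0623), 'y', np.float64(-0.0728))
(array([0.5263, 0.0816, 0.0867]), 's', np.float64(0.0605), 'y', np.float64(0.0731))
(array([ 0.6378, -0.0461,  0.1268]), 's', np.float64(-0.0344), 'y', np.float64(-0.073))
(array([0.6126, 0.0955, 0.1275]), 's', np.float64(-0.036), 'y', np.float64(0.0709))
ledge (array([ 0.5202, -0.1508,  0.055 ]), 's', np.float64(0.1182), 'y', np.float64(-0.1542))
ledge (array([0.4588, 0.1548, 0.0533]), 's', np.float64(0.1224), 'y', np.float64(0.1575))
```

```bash
cat >> h.py <<'E'
def sp(s,y,h):  # TCP for tips at height h above board top, tool normal to slope
    c,q=np.cos(SY),np.sin(SY);t=np.radians(25)
    n=np.array([-np.sin(t)*c,-np.sin(t)*q,np.cos(t)]);dn=np.array([-c*np.cos(t),-q*np.cos(t),-np.sin(t)]);e=np.array([-q,c,0])
    return np.array([*SO,.105])+n*(.008+.008+h)+dn*s+e*y
E
python3 - <<'E'
from h import *
print(sp(.02,0,.03));move(sp(.02,0,.03),down(SY+.01,np.radians(25)))
print(sp(.08,0,0))
E
```

```text
[0.56008136 0.01355283 0.13823779]
shift cm [-4.88  2.86 -0.08] turn [ 0.004 -0.021 -0.437] deg 25.0
[0.51910069 0.00584129 0.08569146]
```

step_arm(steps=[[1, [-2, 0, 0], [0, -0.02, -0.15]], [1, [-4, 0, 0], [0, -0.02, -0.3]], [1, [-4.9, 0.5, -0.1], [0, -0.02, -0.437]], [1, [-4.9, 1.5, -0.1], [0, -0.02, -0.437]], [1, [-4.9, 2.85, -0.1], [0, -0.02, -0.437]], [1, [-4.9, 2.85, -0.1], [0, -0.02, -0.437]], [1, [-4.9, 2.85, -0.1], [0, -0.02, -0.437]]])

```text
clock: 23.52
tcp_pos: [0.5612, 0.0141, 0.1384]
tcp_rot: [-0.673, -0.22, -0.085, 0.701]
wrist_force: [-0.8, 0.2, -0.7]
gripper_width: 0.998
```

Run:
```python
from h import *
applied([-4.9,2.85,-.1],[0,-.02,-.437]);load()
o=get_obs();R=Ro.from_quat(o["tcp_rot"]);print(o["tcp_pos"],cmd()[0],R.as_matrix()[:,1].round(3),cmd()[1].as_matrix()[:,1].round(3),o["joint_positions"].round(2))
b=grab_frame("wrist");cv2.imwrite("pics/w16.png",b[:,:,::-1])
```

```text
t 23.525 f_tool [-0.9  0.3  0.3] m_tool [0.01 0.07 0.38] bias d mm 180.0 tcp st [-0.0364  0.0004] 0.1384 cmd [-0.0377 -0.0002] 0.1384 yaw 0.01
[0.56118992 0.01412702 0.13837716] [0.55995924 0.01330888 0.13838173] [ 0.416  0.08  -0.906] [ 0.416  0.079 -0.906] [-0.18  0.25  0.06  2.24 -0.22  0.22  1.86]
```

View pics/w16.png

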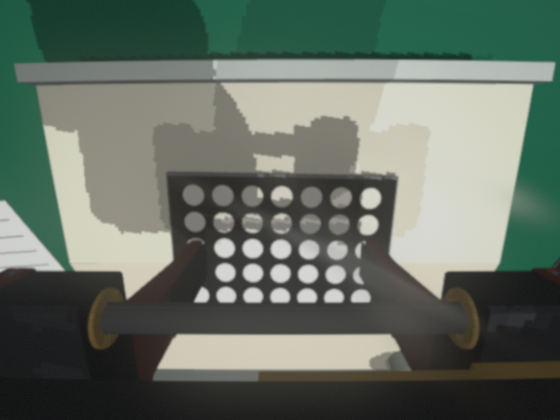

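```bash
cat >> h.py <<'E'
def sv(s,y,h,tilt=.1,yaw=SY+.012):
    R=down(yaw,tilt);P=sp(s,y,h-.008);return P-R.apply([.010,.008,0]),R
E
python3 - <<'E'
from h import *
P,R=sv(.022,0,.015);print(P);move(P,R)
P,R=sv(.022,0,0.002);print(P);move(P,R)
E
```

```text
[0.55731387 0.01290082 0.12350918]
shift cm [-0.87  1.23  0.02] turn [ 0.004 -0.002  0.337] deg 19.3
[0.56271315 0.01391682 0.11172718]
shift cm [-0.87  2.53  0.02] turn [ 0.004 -0.002  0.337] deg 19.3
```

step_arm(steps=[[1, [-0.4, 0, 0], [0, 0, 0.17]], [1, [-0.9, 0.4, 0], [0, 0, 0.337]], [1, [-0.9, 1.2, 0], [0.004, 0, 0.337]], [1, [-0.9, 2.3, 0], [0.004, 0, 0.337]], [1, [-0.9, 2.5, 0], [0.004, 0, 0.337]], [1, [-0.9, 2.5, 0], [0.004, 0, 0.337]]])

```text
clock: 24.32
tcp_pos: [0.5616, 0.0138, 0.1116]
tcp_rot: [-0.699, -0.104, 0.034, 0.707]
wrist_force: [-0.9, 1.0, -0.0]
gripper_width: 1.0
```

Run:
```python
from h import *
applied([-.9,2.5,0],[0.004,0,.337]);load()
o=get_obs();print(o["tcp_pos"],cmd()[0],o["wrist_force"],o["joint_positions"].round(2))
P,R=sv(.022,0,-0.0025);move(P,R)
```

```text
t 24.325 f_tool [-0.7 -0.   1.1] m_tool [-0.03  0.04  0.09] bias d mm -5827.0 tcp st [-0.036  -0.0001] 0.1116 cmd [-0.0353 -0.0003] 0.1119 yaw 0.009
[0.56159913 0.01377456 0.11156687] [0.56234802 0.01368537 0.11192135] [-0.86306438  0.96392362 -0.02032071] [-0.3   0.4   0.21  2.02 -0.15  0.63  1.77]
shift cm [0.19 0.45 0.01] turn [-0.    -0.002 -0.   ] deg 0.1
```

Not touching yet, as expected. Press in small steps.

step_arm(steps=[[1, [0.1, 0.25, 0], [0, 0, 0]], [1, [0.15, 0.4, 0], [0, 0, 0]], [1, [0.15, 0.4, 0], [0, 0, 0]]])

```text
clock: 24.7
tcp_pos: [0.5639, 0.0143, 0.1091]
tcp_rot: [-0.699, -0.104, 0.034, 0.707]
wrist_force: [-6.4, -0.5, 11.7]
gripper_width: 0.999
```

Run:
```python
from h import *
applied([.15,.4,0],[0,0,0]);load()
```

```text
t 24.7 f_tool [ -5.2 -12.3   0.8] m_tool [0.06 0.05 1.11] bias d mm -8.0 tcp st [-0.0336 -0.    ] 0.1091 cmd [-0.0334 -0.0003] 0.1081 yaw 0.009
```

step_arm(steps=[[1, [-0.5, 0.2, 0], [0, 0, 0]], [1, [-1.0, 0.4, 0], [0, 0, 0]], [1, [-1.5, 0.6, 0], [0, 0, 0]], [1, [-1.9, 0.76, 0], [0, 0, 0]]])

```text
clock: 25.2
tcp_pos: [0.5544, 0.012, 0.1042]
tcp_rot: [-0.698, -0.11, 0.028, 0.707]
wrist_force: [2.1, 0.9, 27.3]
gripper_width: 1.0
```

Run:
```python
from h import *
applied([-1.9,.76,0],[0,0,0]);load();o=get_obs();b=grab_frame("wrist");cv2.imwrite("pics/w17.png",b[:,:,::-1]);
```

```text
t 25.2 f_tool [  5.4 -26.8   0.5] m_tool [ 0.2  -0.06 -1.66] bias d mm 4.0 tcp st [-0.0434 -0.0005] 0.1042 cmd [-0.0516 -0.0004] 0.0986 yaw 0.009
```

View pics/w17.png

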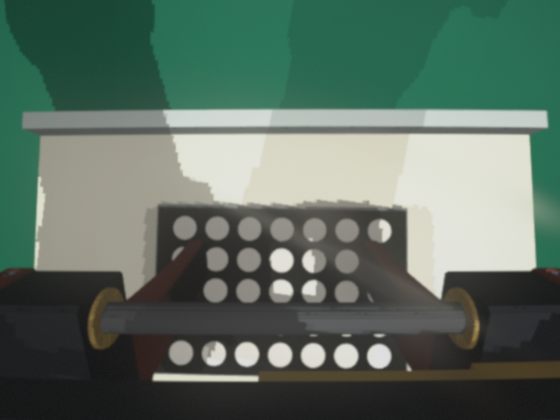

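step_arm(steps=[[1, [0, -0.15, 0], [0, 0, 0]], [1, [-0.5, 0.0, 0], [0, 0, 0]], [1, [-1.0, 0.17, 0], [0, 0, 0]], [1, [-1.5, 0.35, 0], [0, 0, 0]]])

```text
clock: 25.75
tcp_pos: [0.5347, 0.0085, 0.0953]
tcp_rot: [-0.699, -0.106, 0.032, 0.707]
wrist_force: [0.7, 0.8, 11.2]
gripper_width: 0.999
```

Run:
```python
from h import *
applied([-1.5,.35,0],[0,0,0]);load();o=get_obs();b=grab_frame("wrist");cv2.imwrite("pics/w18.png",b[:,:,::-1]);
```

```text
t 25.75 f_tool [  2.  -11.    0.6] m_tool [ 0.01 -0.01 -0.6 ] bias d mm -11.0 tcp st [-0.0635 -0.0003] 0.0953 cmd [-0.0662 -0.0006] 0.0937 yaw 0.009
```

View pics/w18.png

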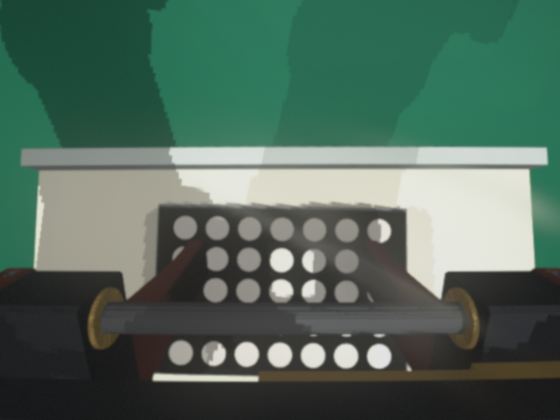

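step_arm(steps=[[1, [-0.5, 0.18, 0], [0, 0.005, 0]], [1, [-1.0, 0.36, 0], [0, 0.01, 0]], [1, [-1.5, 0.54, 0], [0, 0.015, 0]], [1, [-1.8, 0.65, 0], [0, 0.015, 0]]])

```text
clock: 26.3
tcp_pos: [0.5183, 0.0053, 0.0875]
tcp_rot: [-0.699, -0.101, 0.026, 0.708]
wrist_force: [1.8, 0.4, 14.9]
gripper_width: 0.999
```

Run:
```python
from h import *
applied([-1.8,.65,0],[0,0.015,0]);load();o=get_obs();print(o["joint_positions"].round(2));b=grab_frame("wrist");cv2.imwrite("pics/w19.png",b[:,:,::-1]);
```

```text
t 26.3 f_tool [  3.4 -14.6   0.2] m_tool [ 0.43 -0.03 -0.71] bias d mm 27.0 tcp st [-0.0801 -0.0004] 0.0875 cmd [-0.0834 -0.0007] 0.0854 yaw -0.006
[-0.29  0.38  0.2   2.14 -0.16  0.53  1.78]
```

View pics/w19.png

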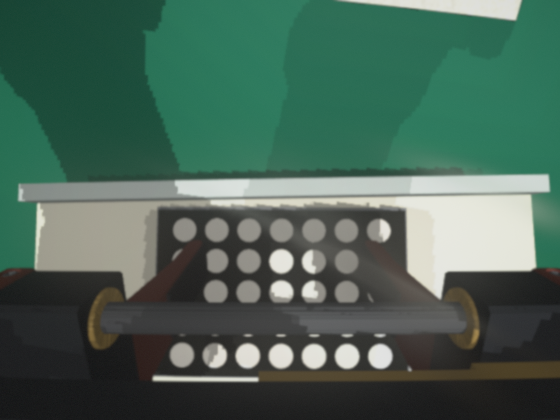

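step_arm(steps=[[1, [-0.3, 0.11, 0], [0, -0.015, 0]], [1, [-0.6, 0.22, 0], [0, -0.025, 0]], [1, [-0.9, 0.33, 0], [0, -0.025, 0]], [1, [-1.1, 0.4, 0], [0, -0.025, 0]]])

```text
clock: 26.85
tcp_pos: [0.513, 0.004, 0.0847]
tcp_rot: [-0.698, -0.114, 0.031, 0.706]
wrist_force: [7.7, 2.2, 21.2]
gripper_width: 1.0
```

Run:
```python
from h import *
applied([-1.1,.4,0],[0,-0.025,0]);load();o=get_obs();b=grab_frame("wrist");cv2.imwrite("pics/w20.png",b[:,:,::-1]);
```

```text
t 26.85 f_tool [ 10.5 -20.1   0.5] m_tool [-0.24 -0.06 -2.54] bias d mm -17.0 tcp st [-0.0857 -0.0007] 0.0847 cmd [-0.094  -0.0007] 0.0803 yaw 0.02
```

View pics/w20.png

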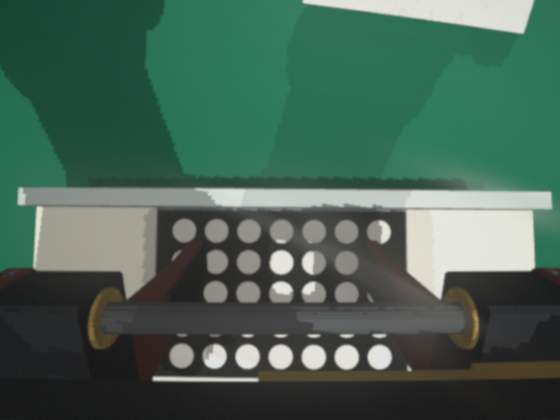

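step_arm(steps=[[1, [-0.2, 0.03, 0], [0, 0, 0]], [1, [-0.4, 0.06, 0], [0, 0, 0]], [1, [-0.4, 0.06, 0], [0, 0, 0]]])

```text
clock: 27.28
tcp_pos: [0.5034, 0.0026, 0.0806]
tcp_rot: [-0.699, -0.11, 0.035, 0.706]
wrist_force: [1.4, 0.7, 8.3]
gripper_width: 0.999
```

Run:
```python
from h import *
applied([-.4,.06,0],[0,0,0]);load();o=get_obs();b=grab_frame("wrist");cv2.imwrite("pics/w21.png",cv2.resize(b[170:300,130:430],(0,0),fx=2.6,fy=2.6,interpolation=cv2.INTER_CUBIC)[:,:,::-1])
```

```text
t 27.275 f_tool [ 2.4 -8.   0.4] m_tool [-0.14 -0.07 -0.66] bias d mm -26.0 tcp st [-0.0953 -0.0003] 0.0806 cmd [-0.0979 -0.0008] 0.0793 yaw 0.02
```

View pics/w21.png

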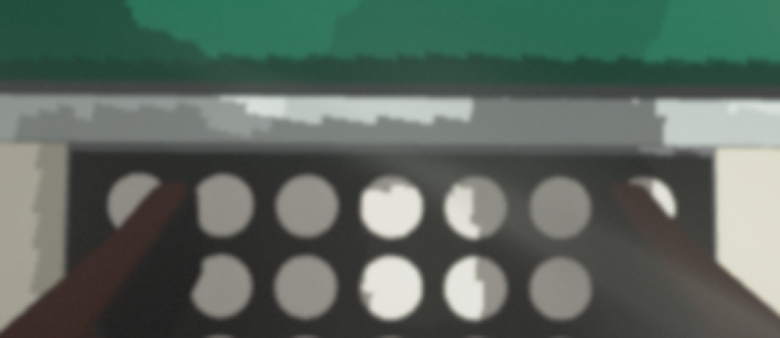

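The fingers slid about 10 mm over a board that had stopped, so it is against the ledge. I'll lift off and check.

step_arm(steps=[[1, [0.2, -0.4, 0], [0, 0, 0]], [1, [0.2, -2, 0], [0, 0, 0]], [1, [0, -6, 0], [0, 0, 0]], [1, [0, -10, 0], [0, 0, 0]], [1, [0, -14, 0], [0, 0, 0]], [1, [0, -14, 0], [0, 0, 0]], [1, [0, -14, 0], [0, 0, 0]]])

```text
clock: 28.2
tcp_pos: [0.4867, -0.0007, 0.2185]
tcp_rot: [-0.699, -0.108, 0.037, 0.706]
wrist_force: [-1.3, 0.3, -0.3]
gripper_width: 1.003
```

Run:
```python
from h import *
applied([0,-14,0],[0,0,0]);load();o=get_obs();b=grab_frame("wrist");cv2.imwrite("pics/w22.png",b[:,:,::-1]);cv2.imwrite("pics/w22c.png",cv2.resize(b[60:260,180:400],(0,0),fx=3,fy=3,interpolation=cv2.INTER_CUBIC)[:,:,::-1])
b=grab_frame("scene");cv2.imwrite("pics/s22.png",cv2.resize(b[160:330,100:360],(0,0),fx=3,fy=3)[:,:,::-1])
np.savez("o22.npz",p=o["tcp_pos"],q=o["tcp_rot"])
```

```text
t 28.2 f_tool [-1.2  0.2  0.6] m_tool [0.06 0.04 0.13] bias d mm 362.0 tcp st [-0.1123 -0.0005] 0.2185 cmd [-0.1118 -0.0009] 0.2186 yaw 0.02
```

View pics/w22.png

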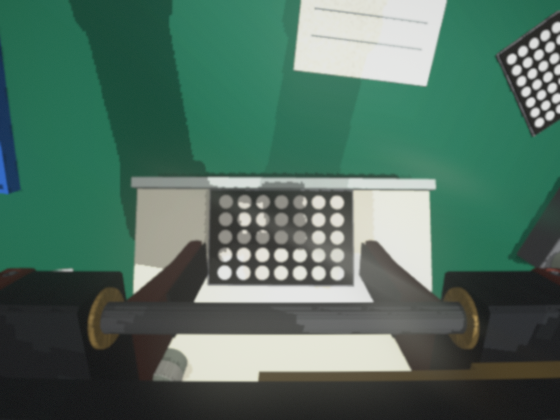

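View pics/s22.png

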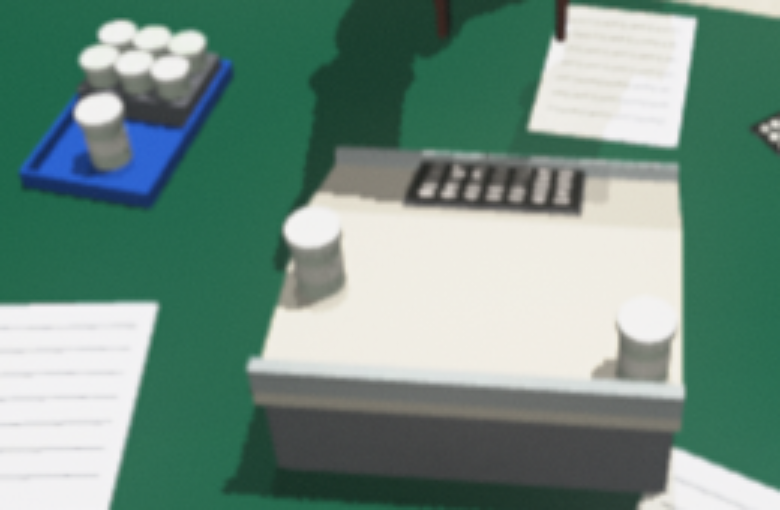

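View pics/w22c.png

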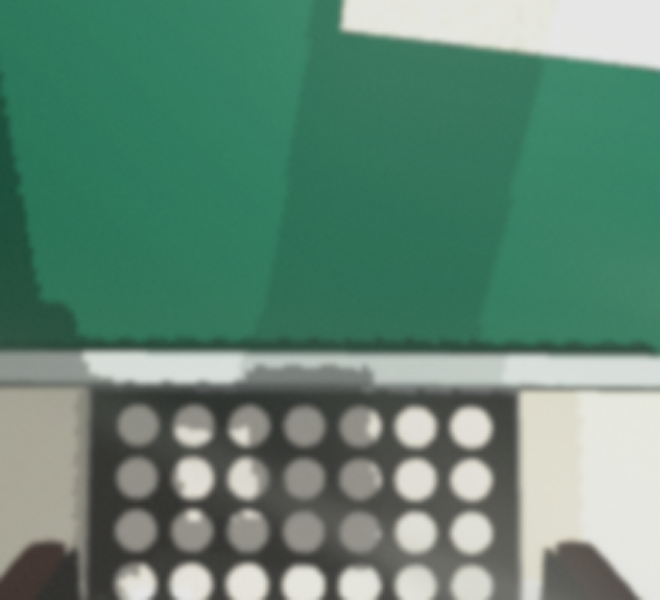

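Run:
```python
from h import *
o=get_obs()
for n,uv,h in [("near-",(210.5,190),.008),("near+",(351.5,190),.008),("far-",(208,284),.008),("far+",(354,284),.008),("ledgetop-",(134,186),.014),("ledgetop+",(434,188),.014),("fold-",(135,263),0)]:
    print(n,slope("wrist",uv,o,h))
```

```text
near- (array([ 0.5038, -0.073 ,  0.0631]), 's', np.float64(0.1164), 'y', np.float64(-0.0747))
near+ (array([0.4745, 0.0695, 0.0619]), 's', np.float64(0.1191), 'y', np.float64(0.0708))
far- (array([ 0.5887, -0.0563,  0.1034]), 's', np.float64(0.0209), 'y', np.float64(-0.0739))
far+ (array([0.5594, 0.0881, 0.1024]), 's', np.float64(0.0233), 'y', np.float64(0.0734))
ledgetop- (array([ 0.5138, -0.149 ,  0.0677]), 's', np.float64(0.1183), 'y', np.float64(-0.1512))
ledgetop+ (array([0.454 , 0.1506, 0.0662]), 's', np.float64(0.1219), 'y', np.float64(0.1543))
fold- (array([ 0.5899, -0.1361,  0.0882]), 's', np.float64(0.0397), 'y', np.float64(-0.1526))
```

step_arm(steps=[[1, [-1, 3, 0], [0, 0, 0]], [1, [-2.5, 6, 0], [0, 0, 0]], [1, [-2.5, 8, 0], [0, 0, 0]], [1, [-2.5, 8, 0], [0, 0, 0]], [1, [-2.5, 8, 0], [0, 0, 0]]])

```text
clock: 28.92
tcp_pos: [0.4711, -0.0042, 0.1366]
tcp_rot: [-0.699, -0.108, 0.037, 0.706]
wrist_force: [-0.4, -0.2, -0.3]
gripper_width: 0.999
```

Run:
```python
from h import *
applied([-2.5,8,0],[0,0,0]);load();o=get_obs();b=grab_frame("wrist");cv2.imwrite("pics/w23.png",b[:,:,::-1]);cv2.imwrite("pics/w23c.png",cv2.resize(b[140:240,150:410],(0,0),fx=3,fy=3,interpolation=cv2.INTER_CUBIC)[:,:,::-1])
```

```text
t 28.925 f_tool [-0.4  0.3 -0.1] m_tool [ 0.03 -0.    0.11] bias d mm -220.0 tcp st [-0.1283 -0.0009] 0.1366 cmd [-0.1287 -0.0013] 0.1366 yaw 0.019
```

View pics/w23.png

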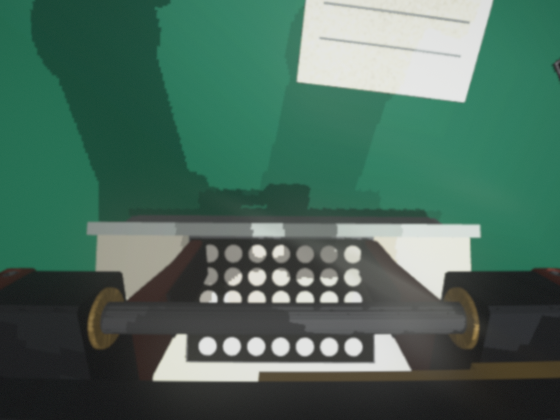

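View pics/w23c.png

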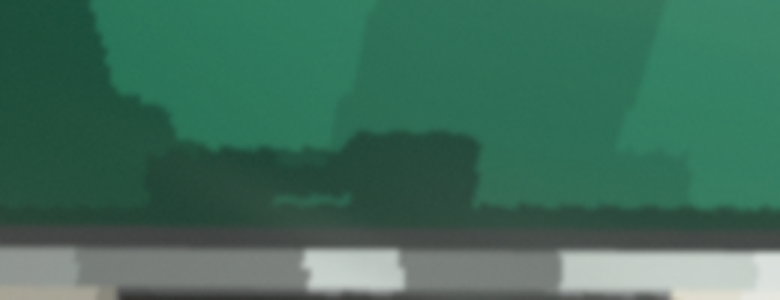

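Run:
```python
import cv2
b=cv2.imread("pics/w23.png");cv2.imwrite("pics/w23d.png",cv2.resize(b[215:265,150:410],(0,0),fx=3,fy=6,interpolation=cv2.INTER_CUBIC))
```

```text
(no output)
```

View pics/w23d.png

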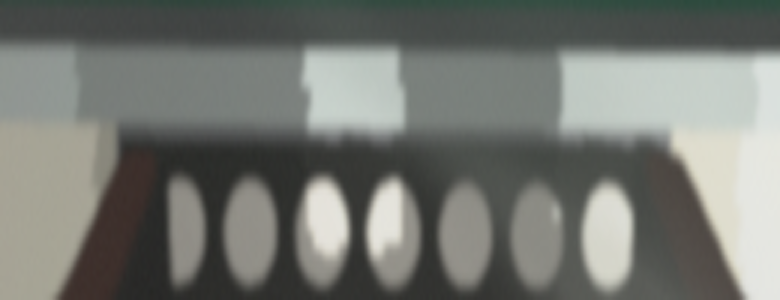

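step_arm(steps=[[1, [0, -5, 0], [0, 0, 0]], [1, [0, -10, 0], [0, 0, 0]], [1, [0, -15, 20], [0, 0, 0]], [1, [0, -15, 30], [0, 0, 0]], [1, [0, -15, 30], [0, 0, 0]], [1, [0, -15, 30], [0, 0, 0]], [1, [0, -15, 30], [0, 0, 0]], [1, [0, -15, 30], [0, 0, 0]], [1, [0, -15, 30], [0, 0, 0]]])

```text
clock: 30.1
tcp_pos: [0.3952, 0.2858, 0.2863]
tcp_rot: [-0.699, -0.108, 0.037, 0.706]
wrist_force: [-0.2, 0.5, -1.0]
gripper_width: 1.002
```

Run:
```python
from h import *
a=grab_frame("top");s=grab_frame("scene");cv2.imwrite("pics/t30.png",a[:,:,::-1]);cv2.imwrite("pics/s30.png",s[:,:,::-1])
a0=cv2.imread("pics/top0.png")[:,:,::-1]
# cap centroid shift for bystander cups & rack (white blobs in windows), top view
for n,(x0,x1,y0,y1) in {"cupL":(218,248,135,170),"cupR":(312,340,140,172),"rack":(148,190,212,272)}.items():
    p,q=[cv2.cvtColor(np.ascontiguousarray(i[y0:y1,x0:x1]),cv2.COLOR_RGB2GRAY).astype(np.float32) for i in(a0,a)]
    print(n,cv2.phaseCorrelate(p,q),np.abs(p-q).mean())
cv2.imwrite("pics/t30c.png",cv2.resize(a[110:250,215:355],(0,0),fx=4.2,fy=4.2,interpolation=cv2.INTER_CUBIC)[:,:,::-1])
```

```text
cupL ((0.022211881832721048, -0.05251385391795793), 1.001285300652186) 4.307619
cupR ((0.013420302753342384, -0.024985161843154913), 1.0152940658231577) 3.9642856
rack ((0.4767579696621027, -0.012979358145010167), 0.5202183006427906) 26.419445
```

View pics/t30.png

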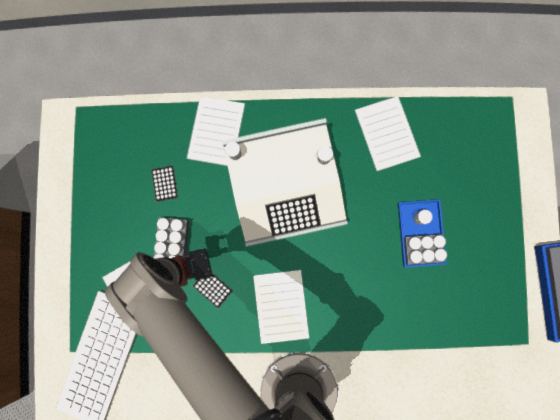

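View pics/t30c.png

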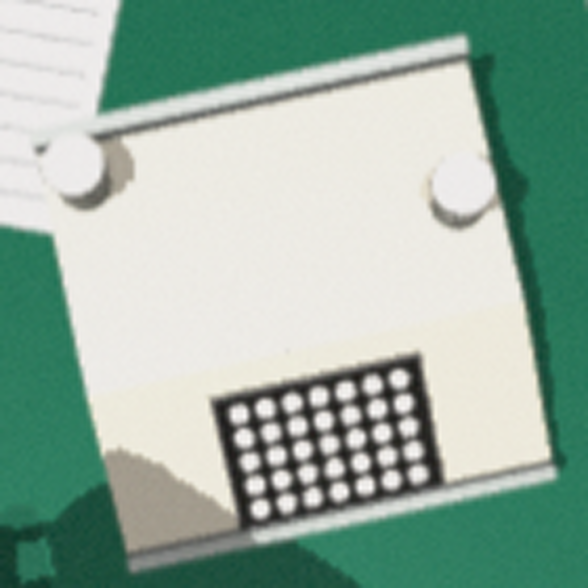

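The lower corners of the board in the top crop, (240,530) and (443,486), lie on the ledge line, which passes through y = 530 and 488 there. The bystander cups have moved less than 0.1 px. Handing in.

```bash
python3 -c "
from workcell import *
print(job_done())"
```

```text
the job is handed in; nothing more can be done
None
```

I moved the cup first, then the board, and handed the job in at about 30 s of the 72 s allowed. No verdict was given.

- **Cup:** it stands upright near the middle of the tray's empty half, about (0.524, -0.388) m. The jaws closed on its cap (about 42 mm) rather than its body, but it was carried and set down without tilting.
- **Board:** I pressed it, squared it up, dragged it over the edge until it tipped onto the slope, then pulled it down to the ledge. Two early turn-and-drag attempts skewed it because one fingertip was slipping; I corrected that before it went over the edge.

**Last checks**
- **Ledge contact:** in the top view both lower corners of the board lie on the ledge line within about half a pixel. The fingertips slid about 10 mm over a board that had stopped.
- **Remaining doubt:** the closer wrist views show no gap, but allow up to about 1 mm of difference at the -y end, or nearly 3 mm by their rougher edge measurements. That end is less certain.
- **Other cups:** both bystander cups moved less than 0.1 pixel.
- **Rack:** the arm never went near it while low. My before/after comparison there (0.48 px, low confidence) was spoiled by the arm and its shadow in the view, so I checked the rack only by eye.
- **Forces:** the highest I saw was about 27 N vertically while dragging down the slope. That is above the suggested 5 to 15 N press but within the limits.

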